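Check-weigh a pinwheel layer of tip boxes on the beam scale

TASK

Lay all the white tip boxes flat on the beam scale's square platform, one inside each printed outline so that they interlock like a pinwheel (any box in any outline), and stand the steel check weight in the middle of the round pan. Then swing the arrest lever all the way over, away from the robot, to free the beam, let it hang free until it has been at rest for a couple of seconds, and swing the lever all the way back to arrest it. Finally stand the weight back on its flat black rest and leave the boxes in place; touch boxes and weight only while the beam is arrested, and do not disturb the brown bottle or the beaker.

Things in the scene. Friction and masses are not known exactly. Their poses are not given: they have to be found in the camera images.
- box1: white plastic tip box with a thin grey band, 90 (its x) x 56 (its y) x 45 mm high, with a solid grip ridge centred on its top: 52 mm along x, 20 mm thick, 34 mm high (79 mm in all). About 160 g. Origin at the centre of its underside, z up. All boxes are alike; three or four are there, standing loose on the bench left of the scale, in any yaw; the others are absent
- box2: white plastic tip box with a thin grey band, 90 (its x) x 56 (its y) x 45 mm high, with a solid grip ridge centred on its top: 52 mm along x, 20 mm thick, 34 mm high (79 mm in all). About 160 g. Origin at the centre of its underside, z up. All boxes are alike; three or four are there, standing loose on the bench left of the scale, in any yaw; the others are absent
- box3: white plastic tip box with a thin grey band, 90 (its x) x 56 (its y) x 45 mm high, with a solid grip ridge centred on its top: 52 mm along x, 20 mm thick, 34 mm high (79 mm in all). About 160 g. Origin at the centre of its underside, z up. All boxes are alike; three or four are there, standing loose on the bench left of the scale, in any yaw; the others are absent
- box4: white plastic tip box with a thin grey band, 90 (its x) x 56 (its y) x 45 mm high, with a solid grip ridge centred on its top: 52 mm along x, 20 mm thick, 34 mm high (79 mm in all). About 160 g. Origin at the centre of its underside, z up. All boxes are alike; three or four are there, standing loose on the bench left of the scale, in any yaw; the others are absent
- weight: steel check weight, turned: disc foot 56 mm across and 26 mm high, narrow neck, grip knob 26 mm across from 54 to 75 mm height. About 480 g. Origin at the centre of its underside, z up. Starts on its rest
- rest: flat round black rubber rest for the weight, fixed, 100 mm across, 4 mm thick; origin at the centre of its underside, its top 4 mm above that
- scale: equal-arm beam scale, fixed to the bench; grey T-shaped base plate 18 mm high: a bar of 130 (x) x 400 (y) mm under the beam and a 70 mm wide foot for the lever, reaching 150 mm to -x. Origin on the bench under the beam's pivot; x points away from the robot's side, y along the beam towards the square platform, z up. Platform centre 150 mm to +y and pan centre 150 mm to -y of it. Its place and yaw differ from start to start
- platform: square aluminium load platform, 178 mm wide with a lip 4 mm thick and 8 mm high round its edge; origin at the centre of its top surface (95 mm above the bench when arrested), x and y along its sides, parallel to the scale's. It stays level while the beam tilts and rises or sinks up to 12 mm. Black outlines of 90 x 56 mm in a pinwheel are printed on it, with 10 mm gaps between them
- slot1 (a point): centre of printed outline 1 on the platform's top, at (-33, -50) mm in the platform's x, y; the outline's 90 mm side runs along the platform's x
- slot2 (a point): centre of printed outline 2 on the platform's top, at (50, -33) mm in the platform's x, y; the outline's 90 mm side runs along the platform's y
- slot3 (a point): centre of printed outline 3 on the platform's top, at (33, 50) mm in the platform's x, y; the outline's 90 mm side runs along the platform's x
- slot4 (a point): centre of printed outline 4 on the platform's top, at (-50, 33) mm in the platform's x, y; the outline's 90 mm side runs along the platform's y
- pan: round weight pan, 108 mm across with a lip 4 mm thick and 8 mm high; origin at the centre of its top surface (95 mm above the bench when arrested); stays level while the beam tilts
- lever (a joint): arrest lever, rad: 0 = arrested, leaning 0.5 rad towards the robot (scale -x); 1.0 = fully released, leaning 0.5 rad away (scale +x). It stays where it is left (about 6 N at the knob moves it). The beam has play of 0.1 rad either way per rad of lever: held level at 0, fully free above 0.8. Its pivot lies in the scale's frame at (-115, -10, 40) mm, its axis along the scale's y
- lever_knob (a point): centre of the lever's black drum knob (26 mm across, 30 mm long along the scale's y), on a 10 mm rod, 90 mm from the pivot; can be pinched from above by its flat ends, across the scale's y, or pushed. About 119 mm above the bench at either end of the swing and 130 mm in the middle
- beam (a joint): tilt of the beam, rad: 0 level; positive = square platform up, pan down; stops at -0.08 and 0.08. Tips to the heavier side when released; damped
- amber: bystander: brown bottle, 72 mm across, 150 mm high, origin at the centre of its underside
- beaker: bystander: glass beaker, 72 mm across, 85 mm high, origin at the centre of its underside
Mind the look-alikes: they are no part of the job. Leave any pink look-alike of the box1 alone.

How it is judged (in metres and radians):
On the way, in this order (a step that is already met when the one before it is completed fails the run):
1. with the beam arrested, every box lies in an outline on the platform and the weight stands on the pan (((horizontal distance between box1 and slot1 below 0.012 m and angle between the x axis of box1 and the x axis of platform, either way round below 0.14 rad) or (horizontal distance between box1 and slot2 below 0.012 m and angle between the x axis of box1 and the y axis of platform, either way round below 0.14 rad) or (horizontal distance between box1 and slot3 below 0.012 m and angle between the x axis of box1 and the x axis of platform, either way round below 0.14 rad) or (horizontal distance between box1 and slot4 below 0.012 m and angle between the x axis of box1 and the y axis of platform, either way round below 0.14 rad)) and z of each of box1, box2, box3, box4 in the frame of platform below 0.008 m and angle between each of box1, box2, box3, box4, weight's own z axis and vertical below 0.1 rad and ((horizontal distance between box2 and slot1 below 0.012 m and angle between the x axis of box2 and the x axis of platform, either way round below 0.14 rad) or (horizontal distance between box2 and slot2 below 0.012 m and angle between the x axis of box2 and the y axis of platform, either way round below 0.14 rad) or (horizontal distance between box2 and slot3 below 0.012 m and angle between the x axis of box2 and the x axis of platform, either way round below 0.14 rad) or (horizontal distance between box2 and slot4 below 0.012 m and angle between the x axis of box2 and the y axis of platform, either way round below 0.14 rad)) and ((horizontal distance between box3 and slot1 below 0.012 m and angle between the x axis of box3 and the x axis of platform, either way round below 0.14 rad) or (horizontal distance between box3 and slot2 below 0.012 m and angle between the x axis of box3 and the y axis of platform, either way round below 0.14 rad) or (horizontal distance between box3 and slot3 below 0.012 m and angle between the x axis of box3 and the x axis of platform, either way round below 0.14 rad) or (horizontal distance between box3 and slot4 below 0.012 m and angle between the x axis of box3 and the y axis of platform, either way round below 0.14 rad)) and ((horizontal distance between box4 and slot1 below 0.012 m and angle between the x axis of box4 and the x axis of platform, either way round below 0.14 rad) or (horizontal distance between box4 and slot2 below 0.012 m and angle between the x axis of box4 and the y axis of platform, either way round below 0.14 rad) or (horizontal distance between box4 and slot3 below 0.012 m and angle between the x axis of box4 and the x axis of platform, either way round below 0.14 rad) or (horizontal distance between box4 and slot4 below 0.012 m and angle between the x axis of box4 and the y axis of platform, either way round below 0.14 rad)) and horizontal distance between weight and pan below 0.025 m and z of weight in the frame of pan below 0.008 m and value of joint lever below 0.15 rad and value of joint beam between -0.018 and 0.018 rad), for 0.2 s.
2. the lever is fully released with the load on, and the free beam comes to rest (((horizontal distance between box1 and slot1 below 0.012 m and angle between the x axis of box1 and the x axis of platform, either way round below 0.14 rad) or (horizontal distance between box1 and slot2 below 0.012 m and angle between the x axis of box1 and the y axis of platform, either way round below 0.14 rad) or (horizontal distance between box1 and slot3 below 0.012 m and angle between the x axis of box1 and the x axis of platform, either way round below 0.14 rad) or (horizontal distance between box1 and slot4 below 0.012 m and angle between the x axis of box1 and the y axis of platform, either way round below 0.14 rad)) and z of each of box1, box2, box3, box4 in the frame of platform below 0.008 m and angle between each of box1, box2, box3, box4, weight's own z axis and vertical below 0.1 rad and ((horizontal distance between box2 and slot1 below 0.012 m and angle between the x axis of box2 and the x axis of platform, either way round below 0.14 rad) or (horizontal distance between box2 and slot2 below 0.012 m and angle between the x axis of box2 and the y axis of platform, either way round below 0.14 rad) or (horizontal distance between box2 and slot3 below 0.012 m and angle between the x axis of box2 and the x axis of platform, either way round below 0.14 rad) or (horizontal distance between box2 and slot4 below 0.012 m and angle between the x axis of box2 and the y axis of platform, either way round below 0.14 rad)) and ((horizontal distance between box3 and slot1 below 0.012 m and angle between the x axis of box3 and the x axis of platform, either way round below 0.14 rad) or (horizontal distance between box3 and slot2 below 0.012 m and angle between the x axis of box3 and the y axis of platform, either way round below 0.14 rad) or (horizontal distance between box3 and slot3 below 0.012 m and angle between the x axis of box3 and the x axis of platform, either way round below 0.14 rad) or (horizontal distance between box3 and slot4 below 0.012 m and angle between the x axis of box3 and the y axis of platform, either way round below 0.14 rad)) and ((horizontal distance between box4 and slot1 below 0.012 m and angle between the x axis of box4 and the x axis of platform, either way round below 0.14 rad) or (horizontal distance between box4 and slot2 below 0.012 m and angle between the x axis of box4 and the y axis of platform, either way round below 0.14 rad) or (horizontal distance between box4 and slot3 below 0.012 m and angle between the x axis of box4 and the x axis of platform, either way round below 0.14 rad) or (horizontal distance between box4 and slot4 below 0.012 m and angle between the x axis of box4 and the y axis of platform, either way round below 0.14 rad)) and horizontal distance between weight and pan below 0.025 m and z of weight in the frame of pan below 0.008 m and value of joint lever above 0.8 rad and velocity of joint beam between -0.03 and 0.03 rad/s), for 1 s.
3. the beam is arrested level again, with the load still on (all of step 1), for 0.2 s.
At the end, for the whole second after the job is handed in: every box lies flat on the platform within 12 mm and 0.14 rad of a printed outline, each in its own; the weight stands upright on its rest within 35 mm of its middle; the lever is back within 0.15 rad of the arrested end and the beam is level within 0.018 rad; everything is at rest (((horizontal distance between box1 and slot1 below 0.012 m and angle between the x axis of box1 and the x axis of platform, either way round below 0.14 rad) or (horizontal distance between box1 and slot2 below 0.012 m and angle between the x axis of box1 and the y axis of platform, either way round below 0.14 rad) or (horizontal distance between box1 and slot3 below 0.012 m and angle between the x axis of box1 and the x axis of platform, either way round below 0.14 rad) or (horizontal distance between box1 and slot4 below 0.012 m and angle between the x axis of box1 and the y axis of platform, either way round below 0.14 rad)) and z of each of box1, box2, box3, box4 in the frame of platform below 0.008 m and angle between each of box1, box2, box3, box4, weight's own z axis and vertical below 0.1 rad and ((horizontal distance between box2 and slot1 below 0.012 m and angle between the x axis of box2 and the x axis of platform, either way round below 0.14 rad) or (horizontal distance between box2 and slot2 below 0.012 m and angle between the x axis of box2 and the y axis of platform, either way round below 0.14 rad) or (horizontal distance between box2 and slot3 below 0.012 m and angle between the x axis of box2 and the x axis of platform, either way round below 0.14 rad) or (horizontal distance between box2 and slot4 below 0.012 m and angle between the x axis of box2 and the y axis of platform, either way round below 0.14 rad)) and ((horizontal distance between box3 and slot1 below 0.012 m and angle between the x axis of box3 and the x axis of platform, either way round below 0.14 rad) or (horizontal distance between box3 and slot2 below 0.012 m and angle between the x axis of box3 and the y axis of platform, either way round below 0.14 rad) or (horizontal distance between box3 and slot3 below 0.012 m and angle between the x axis of box3 and the x axis of platform, either way round below 0.14 rad) or (horizontal distance between box3 and slot4 below 0.012 m and angle between the x axis of box3 and the y axis of platform, either way round below 0.14 rad)) and ((horizontal distance between box4 and slot1 below 0.012 m and angle between the x axis of box4 and the x axis of platform, either way round below 0.14 rad) or (horizontal distance between box4 and slot2 below 0.012 m and angle between the x axis of box4 and the y axis of platform, either way round below 0.14 rad) or (horizontal distance between box4 and slot3 below 0.012 m and angle between the x axis of box4 and the x axis of platform, either way round below 0.14 rad) or (horizontal distance between box4 and slot4 below 0.012 m and angle between the x axis of box4 and the y axis of platform, either way round below 0.14 rad)) and value of joint lever below 0.15 rad and value of joint beam between -0.018 and 0.018 rad and horizontal distance between weight and rest below 0.035 m and z of weight in the frame of rest below 0.01 m and linear speed of each of box1, box2, box3, box4, weight below 0.03 m/s); the robot touches nothing.
It fails at once if a box or the weight is handled while the beam is released (value of joint lever above 0.45 rad and contact force between any of box1, box2, box3, box4, weight and the fingers above 1 N).
It fails at once if the brown bottle or the beaker is pushed away or knocked over (distance of any of amber, beaker from where it was at the start of the episode above 0.03 m).
Of box1, box2, box3, box4 only 3 to 4 are there at a start; the rules pass over those that are not, and their reading is None.
At some moment in a run one of box1, box2, box3, box4, weight may be knocked a few centimetres aside while the robot is not near it.
Once in a run the grip may slacken for a moment while it holds something.
It also fails if it takes over 210 s, if anything falls off the work surface, if the arm or the gripper's body presses on something with over 40 N, if the wrist force passes 120 N, or if a joint passes its speed limit or range.

ROBOT

A 6-joint arm with a two-finger parallel gripper is mounted at the origin on the work surface. World frame = base frame: x ahead of the robot, y to its left, z up, the work surface at z = 0. Lengths are in m, angles in degrees, forces in N, time in s.
With the tool pointing down it reaches from about 0.4 to 0.825 m from the base axis. Payload 7 kg.
Tool frame: the origin (TCP) lies at the very end of the fingers, on their centre line; the grasp point (between the pads) lies 19 mm behind it (r.hold_point_z is the distance from the TCP to the grasp point, in m); x points along the fingers, y is the direction in which the jaws open and shut, and the axes are right-handed (so a half turn about x gives the same grasp; the last joint's range is limited). The gripper opens to 88 mm and grips with 3 to 60 N. Pads are 19 mm wide; open, the fingers measure 130 mm over their backs; the gripper's body (78 mm by 193 mm) begins 47 mm behind the grasp point.
Start: joints at [-50.243, 20.546, 0.682, 0, -70.136, -16.507], TCP at [0.266, -0.62, 0.227] pointing down, gripper open.
Joint ranges: [-176.03, 176.03], [-82.01, 121.73], [-58.28, 71.71], [-173.87, 95.51], [-174.79, -0.11], [-173.66, 173.66]. Speed limits (degrees/s): [136.94, 136.94, 172.46, 180, 180, 180].

INTERFACE

Orientations are given as [roll, pitch, yaw] about the fixed x, y, z axes, in that order (R = Rz(yaw) Ry(pitch) Rx(roll)).
In Python, from plant import r gives the robot as it stands. The module is installed in compiled form; this text tells all that it offers.
- The arm moves only by the shell command python3 -m creep 'ROWS' [FORCE]. ROWS is JSON, a list of rows, each a list of 7 numbers: the turn, a rotation vector about the tool's x, y, z in rad, then the shift along the tool's x, y, z in cm, then the opening in per cent of the stroke, from 0 (shut) to 100 (fully open). In form: [[rx, ry, rz, x, y, z, fingers], ...]. A call has 1 to 8 rows; each row shifts and turns the commanded pose from where the row before left it, along the tool's axes as they then stand; what a row does not reach is not made up. A row lasts 1/10 s, in which the tool goes at most 50 mm and 8.59 degrees, less where a joint would pass 70% of its speed; a pose out of reach is approached as far as the arm can. A call is refused whole if a number of a shift passes 5 or a number of a turn 0.15, either way. A call with a gripper value outside its range is refused whole. The fingers move at their own pace and stop on an object; FORCE is the grip in N (left out, the last holds). Time passes only in rows, so rows that do not move let the fingers close. It gives the time, the measured TCP pose, the force and the opening at its end, in the units of the state.
- r.get_state(): the state, without advancing time (a new reading comes with each control period).
- r.capture(name): name is "side" or "top" or "wrist"; returns (picture, depth): 480x640x3 uint8, blue, green, red; 480x640 float32, m along the optical axis (not along the pixel's ray), 0 where there is no reading.
- r.camera_info(name): a dict with "fovy" (degrees; the focal length in pixels is half the picture's height over the tangent of half this angle, whatever the lens; pixels are square), "cx", "cy" (the principal point, pixels), "camera_from_world" (4x4, takes a point from world to camera coordinates). Camera axes: x right, y down, z forward; pixel columns grow to the right and rows downward; lengths in m; the calibration is good to about 2 mm. A picture is of the moment at which its call begins: read the wrist's pose just before it. camera_info takes no time and is no camera call; for the wrist camera it gives the pose at the moment of the call.
- r.close_job(): hands the job in, once; it reports no verdict.
Trained networks look in the newest picture that a camera, given by its name, has taken for a name from the list of things; names that differ only in an ending like _2 or _b are one class to them, and where a whole thing is asked for, a point or a joint stands for the part that bears it (a point fixed in the world has none). Each returns a list of dicts, best first, with "score" (0 to 1); they miss things now and then, are a little off and sometimes report something else, mostly with a low value. They report only what shows in the picture. A call takes as long as a camera call. They do not tell look-alikes from the thing itself.
- r.look_for(query, camera): "rect" ([left, top, right, bottom] in pixels, round what is visible of it).
- r.masks_of(query, camera): "pixels" (480x640 bool, what is visible of it) and "rect" ([left, top, right, bottom] in pixels, round what is visible of it).
The state is a dict: "time_s": time; "joints": joint angles; "qd": joint speeds; "joint_torque": joint torques, N m; "tcp_pos": TCP position; "eef_rot": TCP orientation; "contact_force": force on the tool from outside, world axes, zero at the start; "moment": the same for the moment, N m; "gripper_width": finger opening in m.
Only numpy, scipy, OpenCV 4.12 (cv2) and the standard library are available. Lean on these libraries where they do the work, as an engineer would, in place of code of your own. Each camera call takes 0.05 s, during which the arm holds its last target. There are 200 camera calls.

## Working session

There is one attempt and no reset: what is moved stays moved. The work goes in short steps, Python scripts to look and compute and a shell command to move; the robot and the scene stay as the last step left them, time stands still between calls to the robot, and variables do not carry over. Pictures are saved under pics/ and viewed, about 12 in all and at most 16, crops included, and the job is handed in when it is done.

```bash
mkdir -p pics
cat > h.py <<'E'
import numpy as np, cv2
from plant import r
def K(n):
    i=r.camera_info(n); f=240/np.tan(np.radians(i['fovy'])/2); return f,i['cx'],i['cy'],np.array(i['camera_from_world'])
def cloud(n,save=None):
    k=K(n); im,d=r.capture(n)
    if save: cv2.imwrite('pics/'+save,im)
    f,cx,cy,T=k; v,u=np.mgrid[0:480,0:640]
    P=np.stack([(u-cx)/f*d,(v-cy)/f*d,d,np.ones_like(d)],-1)@np.linalg.inv(T).T
    W=P[...,:3]; W[d==0]=np.nan
    return im,d,W
def st():
    s=r.get_state(); print({k:np.round(s[k],4).tolist() for k in('time_s','joints','tcp_pos','eef_rot','contact_force','gripper_width')})
E
python3 - <<'E'
from h import *
st()
for n in('top','side','wrist'):
    im,d,W=cloud(n,n+'0.png'); np.savez('/tmp/'+n+'0.npz',im=im,W=W)
    k=K(n); print(n,k[0],k[1:3],np.round(np.linalg.inv(k[3]),3).tolist())
    for q in('box1','weight','rest','platform','pan','lever_knob','amber','beaker','scale'):
        if n=='wrist':continue
        for m in r.masks_of(q,n)[:6]:
            p=m['pixels']; w=W[p]; print(n,q,round(m['score'],2),np.round(m['rect']).astype(int).tolist(),np.round(np.nanmedian(w,0),3),'zmax',np.round(np.nanpercentile(w[:,2],98),3),im[p].mean(0).astype(int))
E
```

```text
{'time_s': 0.0, 'joints': [-50.2415, 20.591, 0.6348, -0.0174, -70.1361, -16.5078], 'tcp_pos': [0.2662, -0.6198, 0.2256], 'eef_rot': [96.4327, 89.9062, 119.6775], 'contact_force': [-0.2872, 0.5285, 0.0295], 'gripper_width': 0.0875}
top 618.3425350062249 (316.8452894056292, 247.49924937600304) [[0.027, -0.992, 0.124, 0.296], [-1.0, -0.028, -0.002, -0.052], [0.005, -0.124, -0.992, 1.742], [0.0, 0.0, 0.0, 1.0]]
top box1 0.89 [190, 318, 226, 347] [0.276 0.233 0.047] zmax 0.084 [115  96 143]
top box1 0.84 [225, 205, 264, 236] [0.579 0.146 0.046] zmax 0.084 [108  90 135]
top box1 0.68 [198, 254, 239, 288] [0.43  0.219 0.047] zmax 0.084 [139 140 135]
top box1 0.63 [136, 255, 181, 285] [0.434 0.377 0.046] zmax 0.084 [137 140 134]
top box1 0.59 [151, 202, 182, 231] [0.578 0.366 0.046] zmax 0.083 [123 127 122]
top weight 0.75 [400, 280, 423, 304] [ 0.398 -0.319  0.034] zmax 0.085 [103  95  89]
top rest 0.6 [396, 275, 430, 307] [ 0.404 -0.334  0.005] zmax 0.013 [25 23 22]
top rest 0.59 [276, 181, 351, 252] [ 0.58  -0.04   0.096] zmax 0.107 [133 127 118]
top platform 0.66 [274, 183, 444, 274] [ 0
[... 1293 characters left out ...]
197 194 185]
side platform 0.7 [309, 212, 392, 270] [ 0.579 -0.048  0.095] zmax 0.104 [196 193 184]
side pan 0.92 [358, 301, 406, 340] [ 0.613 -0.34   0.095] zmax 0.105 [201 198 188]
side lever_knob 0.47 [302, 271, 322, 303] [ 0.446 -0.222  0.122] zmax 0.135 [62 61 59]
side amber 0.93 [356, 149, 378, 201] [0.679 0.273 0.076] zmax 0.15 [ 71  88 110]
side beaker 0.92 [350, 355, 381, 403] [ 0.551 -0.464  0.054] zmax 0.086 [147 148 139]
side scale 0.72 [299, 214, 419, 364] [ 0.585 -0.188  0.087] zmax 0.11 [167 163 153]
wrist 359.0037040475353 (321.5286183807547, 237.42739512437868) [[-0.395, 0.876, 0.278, 0.19], [0.919, 0.376, 0.119, -0.653], [-0.001, 0.303, -0.953, 0.386], [0.0, 0.0, 0.0, 1.0]]
```

Run:
```python
from h import *
im=cv2.imread('pics/top0.png'); c=im[140:380,110:510]; cv2.imwrite('pics/t0c.png',cv2.resize(c,(800,480),interpolation=cv2.INTER_CUBIC))
W=np.load('/tmp/top0.npz')['W']
# ridge + top fits by height
hsv=cv2.cvtColor(im,cv2.COLOR_BGR2HSV)
def fit(m,name):
    n,l,s,c=cv2.connectedComponentsWithStats(m.astype(np.uint8))
    for i in range(1,n):
        if s[i,4]<25: continue
        p=W[l==i]; R=cv2.minAreaRect((p[:,:2]*1000).astype(np.float32)); print(name,s[i,4],c[i].astype(int),np.round(R[0]),np.round(R[1]),round(R[2],1),'z',np.round(np.nanmedian(p[:,2]),3))
z=np.nan_to_num(W[...,2])
fit((z>.06)&(z<.085)&(W[...,1]>.08),'ridge'); fit((z>.035)&(z<.055)&(W[...,1]>.08),'lid')
fit((z>.085)&(z<.112),'plat'); fit((z>.06)&(z<.09)&(W[...,1]<-.2),'wt')
```

```text
ridge 440 [ 93 107] [891. 563.] [121. 260.] 32.2 z 0.073
ridge 120 [167 128] [827. 369.] [  8. 152.] 88.3 z 0.072
ridge 249 [116 163] [721. 514.] [ 27. 293.] 5.0 z 0.073
ridge 76 [196 186] [668. 287.] [34. 72.] 34.0 z 0.073
ridge 168 [161 214] [584. 374.] [22. 53.] 10.6 z 0.078
ridge 151 [242 216] [584. 150.] [22. 52.] 13.8 z 0.078
ridge 146 [153 267] [438. 384.] [53. 20.] 75.6 z 0.079
ridge 156 [213 270] [434. 222.] [21. 53.] 39.4 z 0.078
ridge 151 [205 328] [277. 238.] [53. 21.] 79.5 z 0.078
lid 168 [105 102] [897. 536.] [ 48. 217.] 4.7 z 0.047
lid 70 [ 74 132] [820. 638.] [82. 13.] 3.9 z 0.046
lid 68 [169 140] [807. 370.] [  6. 112.] 87.8 z 0.046
lid 72 [152 166] [723. 422.] [ 23. 112.] 12.8 z 0.047
lid 96 [ 95 165] [721. 572.] [172.   5.] 89.8 z 0.048
lid 49 [198 188] [666. 281.] [21. 65.] 43.5 z 0.044
lid 471 [164 217] [584. 373.] [59. 91.] 11.5 z 0.045
lid 485 [244 219] [584. 149.] [58. 90.] 14.5 z 0.045
lid 512 [157 268] [437. 384.] [91. 56.] 75.0 z 0.045
lid 499 [216 271] [434. 222.] [58. 90.] 37.4 z 0.046
lid 524 [207 329] [276. 238.] [91. 56.] 79.1 z 0.045
plat 460 [131 147
[... 166 characters left out ...]
8] [581. -41.] [180. 178.] 6.5 z 0.096
plat 1305 [422 208] [ 614. -338.] [109. 109.] 5.4 z 0.097
plat 40 [638 201] [ 651. -925.] [11. 48.] 88.0 z 0.09
plat 39 [630 302] [ 379. -894.] [ 6. 53.] 32.3 z 0.098
plat 114 [622 388] [ 145. -870.] [106.  11.] 45.8 z 0.097
plat 652 [632 446] [  -2. -881.] [ 46. 135.] 86.3 z 0.101
wt 1651 [627 203] [ 650. -911.] [201.  71.] 0.0 z 0.072
wt 148 [387 214] [ 603. -245.] [18. 87.] 5.9 z 0.063
wt 200 [469 233] [ 551. -466.] [70. 71.] 19.0 z 0.078
wt 78 [415 288] [ 401. -323.] [22. 24.] 0.6 z 0.08
wt 45 [629 300] [ 383. -902.] [ 5. 52.] 27.1 z 0.077
wt 143 [618 388] [ 143. -872.] [112.  13.] 47.3 z 0.076
wt 299 [625 444] [   4. -878.] [ 55. 138.] 78.4 z 0.074
```

View pics/t0c.png

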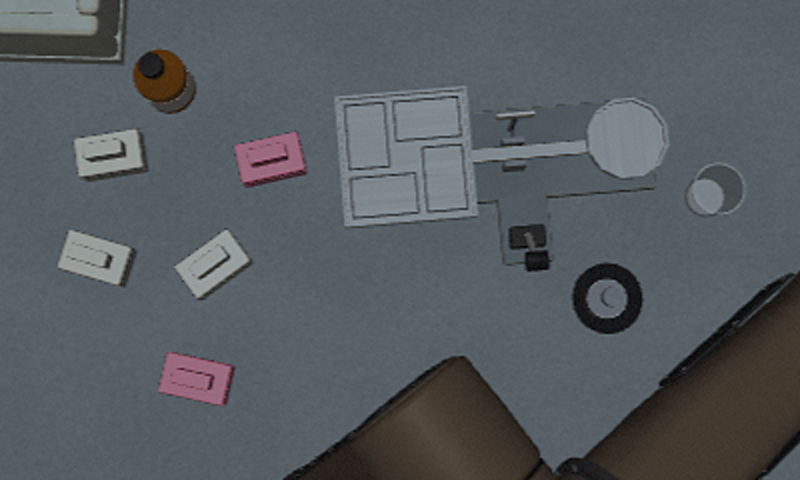

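```bash
cat >> h.py <<'E'
from scipy.spatial.transform import Rotation as Ro
def pose():
    s=r.get_state(); return np.array(s['tcp_pos']),Ro.from_euler('xyz',s['eef_rot'],degrees=True).as_matrix(),s
def go(x,y,z,psi=None,pn=None,vmax=45,R=None,p=None):
    "steps needed from here: n equal rows [rx,0,0,x,y,z cm]"
    p0,R0,s=pose(); p=p0 if p is None else p; R=R0 if R is None else R
    a=np.degrees(np.arctan2(R[1,1],R[0,1])); th=0 if psi is None else -((psi-a+90)%180-90)
    D=R.T@(np.array([x,y,z])-p)
    n=max(1,int(np.ceil(max(np.linalg.norm(D)*1000/vmax,abs(th)/8.5)))) if pn is None else pn
    t=np.radians(th)/n; M=sum(Ro.from_rotvec([k*t,0,0]).as_matrix() for k in range(n))
    q=np.linalg.solve(M,D)*100
    print('to',np.round([x,y,z],3),'rows',n,'each [%.4f,0,0,%.2f,%.2f,%.2f]'%(t,*q),'| jaw now %.1f j6 %.0f turn %.1f'%(a,s['joints'][5],-th),'tilt',np.round(R[:,0],3))
    return np.array([x,y,z]),R@Ro.from_rotvec([np.radians(th),0,0]).as_matrix()
E
python3 - <<'E'
from h import *
p,R=go(.46,-.2,.27,0); p,R=go(.434,.222,.27,38,p=p,R=R)
E
```

```text
to [ 0.46 -0.2   0.27] rows 11 each [-0.1059,0,0,-0.39,0.90,4.36] | jaw now 113.3 j6 -17 turn 66.7 tilt [-0.  0. -1.]
to [0.434 0.222 0.27 ] rows 10 each [-0.0663,0,0,0.00,-1.01,4.19] | jaw now -180.0 j6 -17 turn 38.0 tilt [-0.  0. -1.]
```

```bash
python3 -m creep '[[-0.106,0,0,-0.39,0.9,4.36,100],[-0.106,0,0,-0.39,0.9,4.36,100],[-0.106,0,0,-0.39,0.9,4.36,100],[-0.106,0,0,-0.39,0.9,4.36,100],[-0.106,0,0,-0.39,0.9,4.36,100],[-0.106,0,0,-0.39,0.9,4.36,100],[-0.106,0,0,-0.39,0.9,4.36,70],[-0.106,0,0,-0.39,0.9,4.36,70]]' 15
python3 -m creep '[[-0.106,0,0,-0.39,0.9,4.36,60],[-0.106,0,0,-0.39,0.9,4.36,60],[-0.106,0,0,-0.39,0.9,4.36,60]]'
python3 - <<'E'
from h import *
st(); p,R=go(.39,.222,.27,38)
E
```

```text
time_s: 1.85
tcp_pos: [0.4597, -0.3313, 0.2578]
eef_rot: [-146.0, 90.0, -73.9]
contact_force: [0.3, 0.0, 0.5]
gripper_width: 0.0768
time_s: 2.15
tcp_pos: [0.46, -0.1982, 0.2696]
eef_rot: [-112.0, 90.0, -21.7]
contact_force: [0.9, 0.9, 0.7]
gripper_width: 0.0545
{'time_s': 2.15, 'joints': [-0.7883, 2.3596, -16.8167, 0.0045, -70.8125, 1.1061], 'tcp_pos': [0.46, -0.1982, 0.2696], 'eef_rot': [-111.9913, 89.988, -21.672], 'contact_force': [0.9254, 0.8549, 0.7028], 'gripper_width': 0.0545}
to [0.39  0.222 0.27 ] rows 10 each [-0.0658,0,0,-0.00,-0.59,4.30] | jaw now -179.7 j6 1 turn 37.7 tilt [ 0. -0. -1.]
```

```bash
python3 -m creep '[[-0.066,0,0,0,-1,4.2,60],[-0.066,0,0,0,-1,4.2,60],[-0.066,0,0,0,-1,4.2,60],[-0.066,0,0,0,-1,4.2,60],[-0.066,0,0,0,-1,4.2,60],[-0.066,0,0,0,-1,4.2,60],[-0.066,0,0,0,-1,4.2,60],[-0.066,0,0,0,-1,4.2,60]]'
python3 -m creep '[[-0.066,0,0,0,-1,4.2,60],[-0.066,0,0,0,-1,4.2,60]]'
cat >> h.py <<'E'
def rects(W,im,lo,hi,amin=300):
    z=np.nan_to_num(W[...,2]); m=((z>lo)&(z<hi)).astype(np.uint8); out=[]
    m=cv2.morphologyEx(m,cv2.MORPH_OPEN,np.ones((3,3)))
    n,l,s,c=cv2.connectedComponentsWithStats(m)
    for i in range(1,n):
        if s[i,4]<amin: continue
        p=W[l==i]; R=cv2.minAreaRect((p[:,:2]*1000).astype(np.float32)); (w,h),a=R[1],R[2]
        if h>w: a+=90
        print('rect',c[i].astype(int),np.round(R[0],1),np.round([max(w,h),min(w,h)]),'long %.1f'%(a%180),'z %.3f'%np.median(p[:,2]),'bgr',im[l==i].mean(0).astype(int))
E
python3 - <<'E'
from h import *
st(); im,d,W=cloud('wrist','w1.png'); rects(W,im,.065,.085); rects(W,im,.035,.055)
E
```

```text
time_s: 2.95
tcp_pos: [0.4601, 0.1433, 0.2697]
eef_rot: [-91.6, 90.0, 28.9]
contact_force: [1.2, 0.9, 0.6]
gripper_width: 0.0526
time_s: 3.15
tcp_pos: [0.432, 0.225, 0.2697]
eef_rot: [-83.3, 90.0, 44.7]
contact_force: [1.0, 0.1, 0.5]
gripper_width: 0.0524
{'time_s': 3.15, 'joints': [50.7024, 0.9223, -18.2906, 0.0046, -70.7456, -12.6705], 'tcp_pos': [0.432, 0.225, 0.2697], 'eef_rot': [-83.2837, 89.9582, 44.7498], 'contact_force': [0.9697, 0.1479, 0.5413], 'gripper_width': 0.0524}
rect [239  39] [583.3 150.1] [52. 21.] long 104.4 z 0.080 bgr [191 169 222]
rect [ 88 107] [666.5 286.7] [70. 29.] long 124.9 z 0.075 bgr [ 76  92 108]
rect [321 206] [433.5 222.7] [51. 19.] long 127.9 z 0.080 bgr [234 238 237]
rect [117 231] [583.1 374.2] [53. 20.] long 100.5 z 0.079 bgr [199 205 204]
rect [431 293] [277.4 225.2] [26. 13.] long 82.5 z 0.078 bgr [146 127 192]
rect [250  51] [583.2 150.1] [91. 56.] long 104.6 z 0.046 bgr [202 179 231]
rect [107 108] [665.6 285.8] [70. 27.] long 125.4 z 0.045 bgr [105 114 118]
rect [  7 152] [722.3 393.9] [56. 17.] long 107.8 z 0.046 bgr [ 94 105 104]
rect [321 195] [433.5 222.5] [89. 56.] long 128.0 z 0.046 bgr [235 239 237]
rect [140 217] [583.1 373.6] [90. 56.] long 101.5 z 0.046 bgr [211 217 217]
rect [430 273] [273.3 223.5] [59. 56.] long 80.0 z 0.045 bgr [185 161 225]
rect [235 282] [452.8 367.4] [68. 26.] long 65.7 z 0.045 bgr [210 216 216]
```

View pics/w1.png

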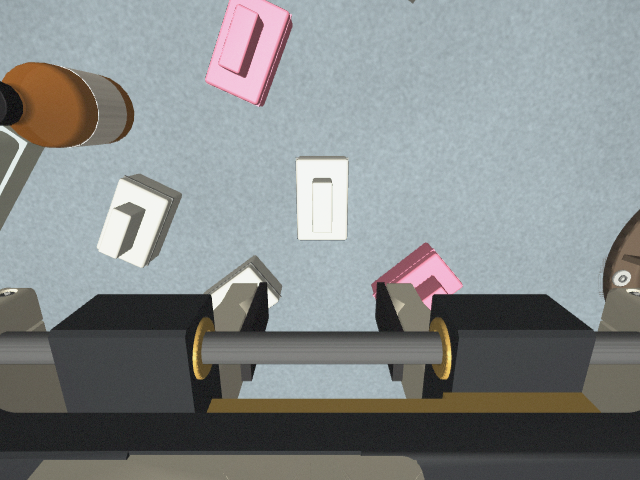

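Run:
```python
from h import *
p,R=go(.4335,.2226,.05,38)
```

```text
to [0.434 0.223 0.05 ] rows 5 each [0.0013,0,0,4.39,0.05,-0.14] | jaw now -141.6 j6 -13 turn -0.4 tilt [ 0.001  0.002 -1.   ]
```

```bash
python3 -m creep '[[0,0,0,4.4,0.05,-0.05,60],[0,0,0,4.4,0.05,-0.05,60],[0,0,0,4.4,0,-0.05,60],[0,0,0,4.4,0,0,60],[0,0,0,3,0,0,60],[0,0,0,1.4,0,0,60],[0,0,0,0,0,0,60]]' 25
python3 -m creep '[[0,0,0,0,0,0,0],[0,0,0,0,0,0,0],[0,0,0,0,0,0,0],[0,0,0,0,0,0,0],[0,0,0,0,0,0,0]]' 25
python3 -m creep '[[0,0,0,-2,0,0,0],[0,0,0,-4.4,0,0,0],[0,0,0,-4.4,0,0,0],[0,0,0,-4.4,0,0,0],[0,0,0,-4.4,0,0,0]]' 25
python3 - <<'E'
from h import *
st(); p,R=go(.48,.1,.25,60); p,R=go(.5276,-.0138,.25,6.4,p=p,R=R); p,R=go(.5276,-.0138,.25,6.4)
E
```

```text
time_s: 3.9
tcp_pos: [0.432, 0.2205, 0.0477]
eef_rot: [101.2, 89.8, -131.0]
contact_force: [-0.2, -0.3, 0.6]
gripper_width: 0.0523
time_s: 4.4
tcp_pos: [0.4331, 0.2217, 0.0501]
eef_rot: [-79.5, 89.9, 48.4]
contact_force: [-0.3, 0.7, 0.0]
gripper_width: 0.0198
time_s: 4.9
tcp_pos: [0.4323, 0.221, 0.2474]
eef_rot: [-10.9, 90.0, 116.9]
contact_force: [0.1, 1.0, -1.7]
gripper_width: 0.0196
{'time_s': 4.9, 'joints': [50.3336, 1.5772, -20.5578, -0.0185, -67.8576, -12.4597], 'tcp_pos': [0.4323, 0.221, 0.2474], 'eef_rot': [-10.9198, 89.9813, 116.9471], 'contact_force': [0.1183, 0.9673, -1.7035], 'gripper_width': 0.0196}
to [0.48 0.1  0.25] rows 3 each [-0.1288,0,0,-0.09,1.75,-3.99] | jaw now -142.1 j6 -12 turn 22.1 tilt [-0.  0. -1.]
to [ 0.528 -0.014  0.25 ] rows 7 each [0.1336,0,0,-0.00,0.45,-1.77] | jaw now -120.0 j6 -12 turn -53.6 tilt [-0.  0. -1.]
to [ 0.528 -0.014  0.25 ] rows 6 each [0.0915,0,0,-0.04,0.20,-4.27] | jaw now -142.1 j6 -12 turn -31.5 tilt [-0.  0. -1.]
```

```bash
python3 -m creep '[[0.0915,0,0,0,0.2,-4.27,0],[0.0915,0,0,0,0.2,-4.27,0],[0.0915,0,0,0,0.2,-4.27,0],[0.0915,0,0,0,0.2,-4.27,0],[0.0915,0,0,0,0.2,-4.27,0],[0.0915,0,0,0,0.2,-4.27,0],[0,0,0,0,0,0,0]]' 30
python3 - <<'E'
from h import *
st(); im,d,W=cloud('wrist','w2.png'); np.savez('/tmp/w2.npz',im=im,W=W); rects(W,im,.085,.11); p,R=go(.5276,-.0138,.147,6.4)
im,d,W=cloud('top'); rects(W,im,.085,.11)
E
```

```text
time_s: 5.6
tcp_pos: [0.5278, -0.0174, 0.2451]
eef_rot: [115.0, 89.9, -149.0]
contact_force: [0.6, 0.0, -0.7]
gripper_width: 0.0198
{'time_s': 5.6, 'joints': [19.4231, 5.9947, -16.0575, 0.0186, -68.0322, -13.4413], 'tcp_pos': [0.5278, -0.0174, 0.2451], 'eef_rot': [115.0128, 89.9139, -148.9984], 'contact_force': [0.6402, 0.0496, -0.6889], 'gripper_width': 0.0198}
rect [246 162] [580.3 -39.7] [179. 179.] long 96.4 z 0.096 bgr [213 211 205]
to [ 0.528 -0.014  0.147] rows 3 each [-0.0014,0,0,3.27,-0.01,0.06] | jaw now -173.8 j6 -13 turn 0.2 tilt [-0.001 -0.    -1.   ]
rect [333 219] [586.1 -93.8] [184.  80.] long 1.3 z 0.096 bgr [134 127 119]
rect [422 208] [ 615.  -338.3] [110. 108.] long 130.0 z 0.097 bgr [139 132 123]
rect [633 446] [  -1.5 -881.4] [135.  45.] long 176.1 z 0.100 bgr [128 109  95]
```

View pics/w2.png

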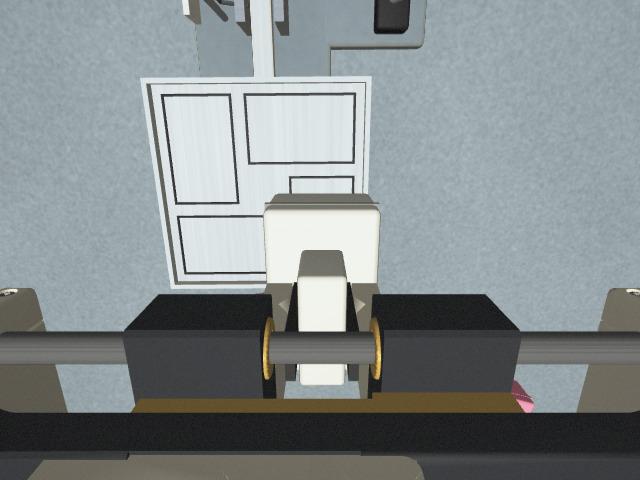

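```bash
python3 -m creep '[[0,0,0,3.2,0,-0.2,0],[0,0,0,3.2,0,-0.2,0],[0,0,0,2,0,0,0],[0,0,0,1,0,0,0],[0,0,0,0,0,0,0]]' 30
python3 - <<'E'
from h import *
st(); p,R=go(.5272,-.0131,.1455,6.4)
E
```

```text
time_s: 6.2
tcp_pos: [0.5278, -0.0166, 0.1504]
eef_rot: [97.0, 89.9, -166.5]
contact_force: [-0.1, -0.4, -0.6]
gripper_width: 0.0197
{'time_s': 6.2, 'joints': [19.4875, 10.557, -23.8085, -0.0165, -55.7655, -12.9738], 'tcp_pos': [0.5278, -0.0166, 0.1504], 'eef_rot': [97.0341, 89.8683, -166.4615], 'contact_force': [-0.0865, -0.4364, -0.6458], 'gripper_width': 0.0197}
to [ 0.527 -0.013  0.146] rows 1 each [0.0018,0,0,0.49,0.02,0.35] | jaw now -173.5 j6 -13 turn -0.1 tilt [-0.002 -0.001 -1.   ]
```

```bash
python3 -m creep '[[0,0,0,0.2,0,0.35,0],[0,0,0,0.2,0,0,0],[0,0,0,0.15,0,0,0],[0,0,0,0,0,0,0]]' 30
python3 -m creep '[[0,0,0,0,0,0,30],[0,0,0,0,0,0,50],[0,0,0,0,0,0,50],[0,0,0,0,0,0,55]]'
python3 -m creep '[[0,0,0,-2,0,0,55],[0,0,0,-4.4,0,0,55],[0,0,0,-4.4,0,0,55]]'
python3 - <<'E'
from h import *
st(); im,d,W=cloud('wrist','w3.png'); rects(W,im,.165,.185);rects(W,im,.13,.15)
p,R=go(.55,.2,.25,0); go(.5831,.3738,.25,11.2,p=p,R=R)
im,d,W=cloud('top'); rects(W,im,.065,.085,60)
E
```

```text
time_s: 6.6
tcp_pos: [0.5282, -0.0137, 0.1463]
eef_rot: [-75.1, 90.0, 21.4]
contact_force: [-0.1, 0.0, -1.5]
gripper_width: 0.0199
time_s: 7.0
tcp_pos: [0.5282, -0.0139, 0.1461]
eef_rot: [-86.3, 90.0, 10.1]
contact_force: [0.1, -0.8, -0.2]
gripper_width: 0.0445
time_s: 7.3
tcp_pos: [0.5275, -0.0141, 0.2548]
eef_rot: [105.0, 89.9, -158.6]
contact_force: [1.6, 1.1, 1.0]
gripper_width: 0.0482
{'time_s': 7.3, 'joints': [19.7861, 5.6318, -15.1781, 0.0036, -69.3079, -13.3717], 'tcp_pos': [0.5275, -0.0141, 0.2548], 'eef_rot': [105.0157, 89.8822, -158.5686], 'contact_force': [1.6377, 1.0626, 0.9955], 'gripper_width': 0.0482}
rect [320 244] [527.5 -13.3] [52. 20.] long 96.1 z 0.174 bgr [226 233 231]
rect [320 223] [527.6 -13.4] [89. 56.] long 96.4 z 0.140 bgr [228 234 233]
to [0.55 0.2  0.25] rows 5 each [0.0226,0,0,0.27,-0.66,4.25] | jaw now -173.5 j6 -13 turn -6.5 tilt [ 0.01 -0.   -1.  ]
to [0.583 0.374 0.25 ] rows 4 each [-0.0489,0,0,0.01,-1.15,4.28] | jaw now 180.0 j6 -13 turn 11.2 tilt [ 0.01 -0.   -1.  ]
rect [626 205] [ 650.1 -910.2] [197.  66.] long 178.9 z 0.072 bgr [130 130 121]
rect [153 267] [437.8 385.2] [56. 20.] long 75.4 z 0.079 bgr [149 153 146]
```

```bash
python3 -m creep '[[0.0226,0,0,0.27,-0.66,4.25,55],[0.0226,0,0,0.27,-0.66,4.25,55],[0.0226,0,0,0,-0.66,4.25,55],[0.0226,0,0,0,-0.66,4.25,55],[0.0226,0,0,0,-0.66,4.25,55],[-0.049,0,0,0,-1.15,4.28,55],[-0.049,0,0,0,-1.15,4.28,55],[-0.049,0,0,0,-1.15,4.28,55]]'
python3 -m creep '[[-0.049,0,0,0,-1.15,4.28,55],[0,0,0,0,0,0,55]]'
python3 - <<'E'
from h import *
st(); im,d,W=cloud('wrist','w4.png'); rects(W,im,.065,.085);rects(W,im,.035,.055)
p,R=go(.5831,.3738,.05,11.2)
E
```

```text
time_s: 8.2
tcp_pos: [0.5754, 0.3319, 0.2485]
eef_rot: [-110.7, 90.0, -12.2]
contact_force: [0.8, -0.5, 0.0]
gripper_width: 0.0481
time_s: 8.4
tcp_pos: [0.5802, 0.3787, 0.2465]
eef_rot: [118.5, 89.9, -140.1]
contact_force: [-0.3, -0.5, -1.4]
gripper_width: 0.0481
{'time_s': 8.4, 'joints': [49.1966, 21.6815, 4.9817, -0.0123, -73.3724, -37.7468], 'tcp_pos': [0.5802, 0.3787, 0.2465], 'eef_rot': [118.4804, 89.9268, -140.0734], 'contact_force': [-0.3071, -0.4895, -1.3965], 'gripper_width': 0.0481}
rect [ 74 157] [812.3 370.1] [135.   5.] long 177.6 z 0.075 bgr [ 98 109 108]
rect [168 228] [720.5 430.5] [126.  22.] long 100.5 z 0.075 bgr [ 92 102 101]
rect [318 209] [583.6 374.4] [52. 20.] long 101.6 z 0.080 bgr [228 234 232]
rect [462 248] [437.7 385.5] [52. 21.] long 75.3 z 0.079 bgr [200 208 207]
rect [368   4] [573.3 192. ] [56. 10.] long 8.5 z 0.045 bgr [148 128 192]
rect [626 147] [299.5 260.7] [75. 36.] long 116.1 z 0.045 bgr [152 131 201]
rect [318 197] [583.5 374.3] [89. 56.] long 101.1 z 0.046 bgr [230 235 234]
rect [178 228] [720.3 437.8] [137.  11.] long 94.9 z 0.048 bgr [ 94 104 102]
rect [447 232] [437.8 385.3] [90. 56.] long 75.0 z 0.045 bgr [213 221 220]
to [0.583 0.374 0.05 ] rows 5 each [0.0005,0,0,3.94,-0.06,-0.06] | jaw now -168.7 j6 -38 turn -0.1 tilt [-0.001 -0.001 -1.   ]
```

```bash
python3 -m creep '[[0,0,0,4.4,-0.12,-0.25,55],[0,0,0,4.4,-0.12,-0.25,55],[0,0,0,4.4,0,0,55],[0,0,0,3.6,0,0,55],[0,0,0,2,0,0,55],[0,0,0,0.8,0,0,55],[0,0,0,0,0,0,55]]'
python3 -m creep '[[0,0,0,0,0,0,0],[0,0,0,0,0,0,0],[0,0,0,0,0,0,0],[0,0,0,0,0,0,0],[0,0,0,0,0,0,0]]' 30
python3 -m creep '[[0,0,0,-2,0,0,0],[0,0,0,-4.4,0,0,0],[0,0,0,-4.4,0,0,0],[0,0,0,-4.4,0,0,0],[0,0,0,-4.4,0,0,0],[0,0,0,0,0,0,0]]' 30
python3 - <<'E'
from h import *
st(); p,R=go(.5831,.2,.255,40,vmax=40); p,R=go(.6078,.0131,.255,96.4,p=p,R=R,vmax=40)
E
```

```text
time_s: 9.15
tcp_pos: [0.5834, 0.3687, 0.0518]
eef_rot: [130.3, 89.9, -128.6]
contact_force: [0.6, -0.3, -0.4]
gripper_width: 0.0483
time_s: 9.65
tcp_pos: [0.5839, 0.37, 0.0533]
eef_rot: [-61.6, 89.9, 39.6]
contact_force: [-0.5, -0.1, 3.7]
gripper_width: 0.02
time_s: 10.25
tcp_pos: [0.5861, 0.3713, 0.2567]
eef_rot: [-64.2, 89.3, 37.1]
contact_force: [-0.4, 0.4, -1.4]
gripper_width: 0.0197
{'time_s': 10.25, 'joints': [48.4732, 21.0366, 5.2589, 0.1378, -73.5676, -37.2987], 'tcp_pos': [0.5861, 0.3713, 0.2567], 'eef_rot': [-64.1566, 89.3321, 37.0561], 'contact_force': [-0.3633, 0.4006, -1.4125], 'gripper_width': 0.0197}
to [0.583 0.2   0.255] rows 5 each [-0.1005,0,0,0.01,1.39,-3.17] | jaw now -168.8 j6 -37 turn 28.8 tilt [ 0.009  0.007 -1.   ]
to [0.608 0.013 0.255] rows 7 each [-0.1406,0,0,-0.02,2.34,-1.54] | jaw now -140.0 j6 -37 turn 56.4 tilt [ 0.009  0.007 -1.   ]
```

Run:
```python
from h import *
p,R=go(.6344,-.0715,.25,6.4,vmax=42)
```

```text
to [ 0.634 -0.072  0.25 ] rows 11 each [0.0076,0,0,0.04,0.20,-4.05] | jaw now -168.8 j6 -37 turn -4.8 tilt [ 0.009  0.007 -1.   ]
```

```bash
python3 -m creep '[[0.0076,0,0,0,0.2,-4.05,0],[0.0076,0,0,0,0.2,-4.05,0],[0.0076,0,0,0,0.2,-4.05,0],[0.0076,0,0,0,0.2,-4.05,0],[0.0076,0,0,0,0.2,-4.05,0],[0.0076,0,0,0,0.2,-4.05,0],[0.0076,0,0,0,0.2,-4.05,0],[0.0076,0,0,0,0.2,-4.05,0]]' 30
python3 -m creep '[[0.0076,0,0,0,0.2,-4.05,0],[0.0076,0,0,0,0.2,-4.05,0],[0.0076,0,0,0,0.2,-4.05,0],[0,0,0,0,0,0,0],[0,0,0,0,0,0,0]]' 30
python3 - <<'E'
from h import *
st(); im,d,W=cloud('wrist','w5.png'); rects(W,im,.21,.245);rects(W,im,.165,.185);rects(W,im,.24,.28)
p,R=go(.6344,-.0715,.15,6.4)
E
```

```text
time_s: 11.05
tcp_pos: [0.6218, 0.0461, 0.2483]
eef_rot: [62.0, 90.0, 159.7]
contact_force: [0.8, -0.1, -1.5]
gripper_width: 0.0201
time_s: 11.55
tcp_pos: [0.6311, -0.0747, 0.248]
eef_rot: [69.9, 90.0, 166.2]
contact_force: [-0.2, -0.6, -1.5]
gripper_width: 0.0196
{'time_s': 11.55, 'joints': [10.7996, 16.1892, -2.7447, -0.0199, -71.1072, -4.5394], 'tcp_pos': [0.6311, -0.0747, 0.248], 'eef_rot': [69.9371, 89.9548, 166.1909], 'contact_force': [-0.2061, -0.5517, -1.4702], 'gripper_width': 0.0196}
rect [321 238] [633.  -97.7] [57. 37.] long 6.7 z 0.240 bgr [211 217 216]
rect [316 279] [633.3 -93. ] [52. 42.] long 8.6 z 0.263 bgr [182 189 188]
rect [321 375] [628.8 -43.6] [30. 26.] long 101.6 z 0.274 bgr [227 235 235]
to [ 0.634 -0.072  0.15 ] rows 3 each [-0.0004,0,0,3.27,-0.12,0.06] | jaw now -173.7 j6 -5 turn 0.1 tilt [-0.001  0.    -1.   ]
```

View pics/w5.png

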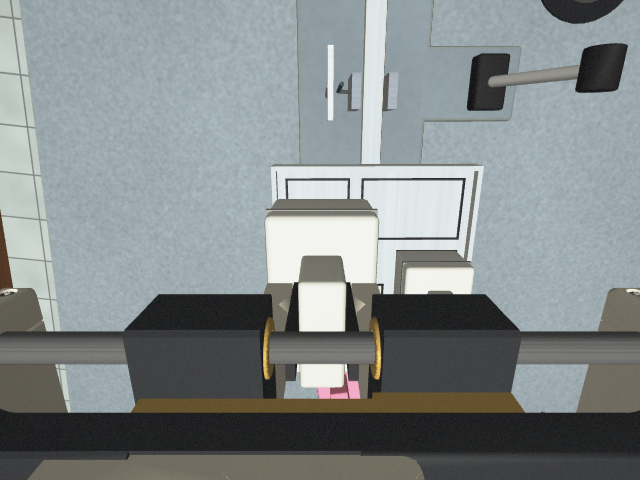

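```bash
python3 -m creep '[[0,0,0,3.3,-0.15,0.15,0],[0,0,0,3.3,-0.15,0.15,0],[0,0,0,2,0,0,0],[0,0,0,0.8,0,0,0],[0,0,0,0,0,0,0],[0,0,0,0,0,0,0]]' 30
python3 - <<'E'
from h import *
st(); p,R=go(.6344,-.0715,.1475,6.4)
E
```

```text
time_s: 12.2
tcp_pos: [0.635, -0.0698, 0.1558]
eef_rot: [-102.7, 89.9, -6.2]
contact_force: [-0.5, 0.1, -0.3]
gripper_width: 0.0197
{'time_s': 12.2, 'joints': [11.2206, 20.0484, -9.727, 0.0317, -60.1371, -4.7884], 'tcp_pos': [0.635, -0.0698, 0.1558], 'eef_rot': [-102.6626, 89.9083, -6.2145], 'contact_force': [-0.4945, 0.0804, -0.2826], 'gripper_width': 0.0197}
to [ 0.634 -0.072  0.148] rows 1 each [0.0008,0,0,0.83,0.08,-0.17] | jaw now -173.6 j6 -5 turn -0.0 tilt [ 0.002 -0.    -1.   ]
```

```bash
python3 -m creep '[[0,0,0,0.3,0.05,-0.15,0],[0,0,0,0.3,0,0,0],[0,0,0,0.2,0,0,0],[0,0,0,0.1,0,0,0],[0,0,0,0,0,0,0]]' 30
python3 -m creep '[[0,0,0,0,0,0,30],[0,0,0,0,0,0,50],[0,0,0,0,0,0,50],[0,0,0,0,0,0,55]]'
python3 -m creep '[[0,0,0,-2,0,0,55],[0,0,0,-4.4,0,0,55],[0,0,0,-4.4,0,0,55],[0,0,0,0,0,0,55]]'
python3 - <<'E'
from h import *
st(); im,d,W=cloud('wrist','w6.png'); rects(W,im,.165,.185);rects(W,im,.13,.15)
p,R=go(.56,.2,.25,0,vmax=42); p,R=go(.4378,.3853,.25,-15,p=p,R=R,vmax=42)
im,d,W=cloud('top'); rects(W,im,.065,.085,60)
E
```

```text
time_s: 12.7
tcp_pos: [0.6342, -0.0718, 0.1465]
eef_rot: [-95.1, 89.9, 1.3]
contact_force: [-2.3, 1.2, 5.8]
gripper_width: 0.0198
time_s: 13.1
tcp_pos: [0.6338, -0.072, 0.1454]
eef_rot: [99.9, 90.0, -163.7]
contact_force: [-0.7, -0.0, 0.0]
gripper_width: 0.0445
time_s: 13.5
tcp_pos: [0.637, -0.0723, 0.2609]
eef_rot: [-98.6, 89.4, -2.2]
contact_force: [0.3, -0.2, 0.2]
gripper_width: 0.0483
{'time_s': 13.5, 'joints': [11.0209, 15.9154, -1.5247, 0.1511, -71.9489, -4.6437], 'tcp_pos': [0.637, -0.0723, 0.2609], 'eef_rot': [-98.6339, 89.3722, -2.2107], 'contact_force': [0.3395, -0.1617, 0.1697], 'gripper_width': 0.0483}
rect [326 247] [633.4 -67.4] [52. 20.] long 96.2 z 0.174 bgr [229 235 234]
rect [610  67] [ 442.7 -216.5] [30. 17.] long 96.8 z 0.132 bgr [45 45 45]
rect [326 226] [633.5 -67.6] [90. 56.] long 96.3 z 0.140 bgr [231 236 235]
rect [440 274] [530.7 -38. ] [56. 40.] long 7.0 z 0.140 bgr [212 219 218]
to [0.56 0.2  0.25] rows 7 each [0.0159,0,0,0.10,0.83,3.95] | jaw now -173.6 j6 -5 turn -6.4 tilt [ 0.007  0.001 -1.   ]
to [0.438 0.385 0.25 ] rows 6 each [0.0436,0,0,-0.01,2.37,2.86] | jaw now 180.0 j6 -5 turn -15.0 tilt [ 0.007  0.001 -1.   ]
rect [627 202] [ 650.5 -911.1] [198.  67.] long 179.5 z 0.072 bgr [133 133 124]
rect [201 328] [277.9 245.9] [34. 20.] long 81.0 z 0.079 bgr [125 103 155]
```

```bash
python3 -m creep '[[0.016,0,0,0.2,0.83,3.95,55],[0.016,0,0,0.2,0.83,3.95,55],[0.016,0,0,0.1,0.83,3.95,55],[0.016,0,0,0.1,0.83,3.95,55],[0.016,0,0,0,0.83,3.95,55],[0.016,0,0,0,0.83,3.95,55],[0.016,0,0,0,0.83,3.95,55],[0.044,0,0,0,2.37,2.86,55]]'
python3 -m creep '[[0.044,0,0,0,2.37,2.86,55],[0.044,0,0,0,2.37,2.86,55],[0.044,0,0,0,2.37,2.86,55],[0.044,0,0,0,2.37,2.86,55],[0.044,0,0,0,2.37,2.86,55],[0,0,0,0,0,0,55],[0,0,0,0,0,0,55]]'
python3 - <<'E'
from h import *
st(); im,d,W=cloud('wrist','w7.png'); rects(W,im,.065,.085);rects(W,im,.035,.055)
p,R=go(.4378,.3853,.05,-15)
E
```

```text
time_s: 14.4
tcp_pos: [0.5342, 0.2307, 0.2455]
eef_rot: [133.6, 89.9, -139.0]
contact_force: [-0.9, 0.7, -0.4]
gripper_width: 0.048
time_s: 15.1
tcp_pos: [0.4354, 0.3861, 0.2461]
eef_rot: [160.0, 89.9, -125.1]
contact_force: [0.1, -0.5, -1.0]
gripper_width: 0.0482
{'time_s': 15.1, 'joints': [60.7973, 11.2262, -9.5867, -0.0159, -69.3319, -75.8384], 'tcp_pos': [0.4354, 0.3861, 0.2461], 'eef_rot': [159.9779, 89.8545, -125.0689], 'contact_force': [0.1164, -0.5389, -0.9927], 'gripper_width': 0.0482}
rect [80  9] [578.  168.6] [21. 16.] long 9.3 z 0.079 bgr [141 123 182]
rect [465  14] [278.9 254. ] [22. 21.] long 77.6 z 0.079 bgr [169 147 209]
rect [ 66 187] [663.3 299.9] [71. 31.] long 89.3 z 0.075 bgr [ 76  94 110]
rect [319 214] [436.8 385.1] [51. 20.] long 74.8 z 0.080 bgr [233 237 236]
rect [ 52 296] [722.4 396.7] [62. 18.] long 108.6 z 0.075 bgr [ 99 110 109]
rect [109  28] [578.5 166.9] [57. 57.] long 15.0 z 0.046 bgr [178 155 216]
rect [446  35] [279.4 258.3] [56. 51.] long 169.1 z 0.046 bgr [191 166 227]
rect [ 87 181] [662.2 299.1] [71. 29.] long 91.3 z 0.045 bgr [108 118 122]
rect [319 202] [437.  385.5] [90. 56.] long 75.1 z 0.046 bgr [235 238 237]
rect [ 71 284] [722.6 397.2] [62. 17.] long 106.6 z 0.047 bgr [ 98 109 108]
to [0.438 0.385 0.05 ] rows 5 each [-0.0004,0,0,3.93,-0.04,0.01] | jaw now 164.9 j6 -76 turn 0.1 tilt [-0.001 -0.002 -1.   ]
```

```bash
python3 -m creep '[[0,0,0,4.4,-0.1,0,55],[0,0,0,4.4,-0.1,0,55],[0,0,0,4.4,0,0,55],[0,0,0,3.6,0,0,55],[0,0,0,2,0,0,55],[0,0,0,0.8,0,0,55],[0,0,0,0,0,0,55]]'
python3 -m creep '[[0,0,0,0,0,0,0],[0,0,0,0,0,0,0],[0,0,0,0,0,0,0],[0,0,0,0,0,0,0],[0,0,0,0,0,0,0]]' 30
python3 -m creep '[[0,0,0,-2,0,0,0],[0,0,0,-4.4,0,0,0],[0,0,0,-4.4,0,0,0],[0,0,0,-4.4,0,0,0],[0,0,0,-4.4,0,0,0],[0,0,0,0,0,0,0]]' 30
python3 - <<'E'
from h import *
st(); p,R=go(.6078,.0131,.25,96.4,vmax=42)
im,d,W=cloud('wrist'); rects(W,im,.21,.245)
E
```

```text
time_s: 15.85
tcp_pos: [0.4384, 0.3841, 0.0506]
eef_rot: [166.7, 89.9, -118.6]
contact_force: [-1.0, -1.3, 0.4]
gripper_width: 0.0483
time_s: 16.35
tcp_pos: [0.4383, 0.3857, 0.0522]
eef_rot: [-14.9, 89.9, 60.0]
contact_force: [-1.1, -0.1, 2.3]
gripper_width: 0.0198
time_s: 16.95
tcp_pos: [0.4404, 0.3876, 0.2547]
eef_rot: [-25.4, 89.4, 49.4]
contact_force: [1.0, 0.8, -1.9]
gripper_width: 0.0198
{'time_s': 16.95, 'joints': [60.5214, 10.901, -8.926, 0.1303, -69.5496, -75.6755], 'tcp_pos': [0.4404, 0.3876, 0.2547], 'eef_rot': [-25.447, 89.3647, 49.4437], 'contact_force': [0.9802, 0.8227, -1.8564], 'gripper_width': 0.0198}
to [0.608 0.013 0.25 ] rows 10 each [0.1195,0,0,0.03,-4.09,-1.49] | jaw now 164.9 j6 -76 turn -68.5 tilt [ 0.007  0.008 -1.   ]
rect [321 198] [428.4 344.5] [57.  3.] long 164.8 z 0.231 bgr [112 120 120]
```

```bash
python3 -m creep '[[0.1195,0,0,0.04,-4.09,-1.49,0],[0.1195,0,0,0.04,-4.09,-1.49,0],[0.1195,0,0,0.04,-4.09,-1.49,0],[0.1195,0,0,0.04,-4.09,-1.49,0],[0.1195,0,0,0.04,-4.09,-1.49,0],[0.1195,0,0,0.04,-4.09,-1.49,0],[0.1195,0,0,0.04,-4.09,-1.49,0],[0.1195,0,0,0.04,-4.09,-1.49,0]]' 30
python3 -m creep '[[0.1195,0,0,0.04,-4.09,-1.49,0],[0.1195,0,0,0.04,-4.09,-1.49,0],[0,0,0,0,0,0,0],[0,0,0,0,0,0,0]]' 30
python3 - <<'E'
from h import *
st(); p,R=go(.6078,.0131,.15,96.4)
im,d,W=cloud('wrist','w8.png'); rects(W,im,.21,.245)
E
```

```text
time_s: 17.8
tcp_pos: [0.6099, 0.0957, 0.2421]
eef_rot: [178.4, 89.8, -161.8]
contact_force: [1.0, 0.6, -0.9]
gripper_width: 0.02
time_s: 18.2
tcp_pos: [0.6043, 0.0096, 0.2421]
eef_rot: [179.0, 89.9, -174.7]
contact_force: [-0.5, -0.0, -2.3]
gripper_width: 0.0197
{'time_s': 18.2, 'joints': [19.3967, 13.4849, -7.1744, -0.0333, -69.4648, -103.1148], 'tcp_pos': [0.6043, 0.0096, 0.2421], 'eef_rot': [179.0114, 89.872, -174.7184], 'contact_force': [-0.4781, -0.0237, -2.3386], 'gripper_width': 0.0197}
to [0.608 0.013 0.15 ] rows 3 each [-0.0008,0,0,3.07,0.10,0.14] | jaw now 96.3 j6 -103 turn 0.1 tilt [-0.002 -0.    -1.   ]
rect [321 233] [578.2   6.6] [57. 41.] long 96.0 z 0.236 bgr [199 207 205]
```

View pics/w8.png

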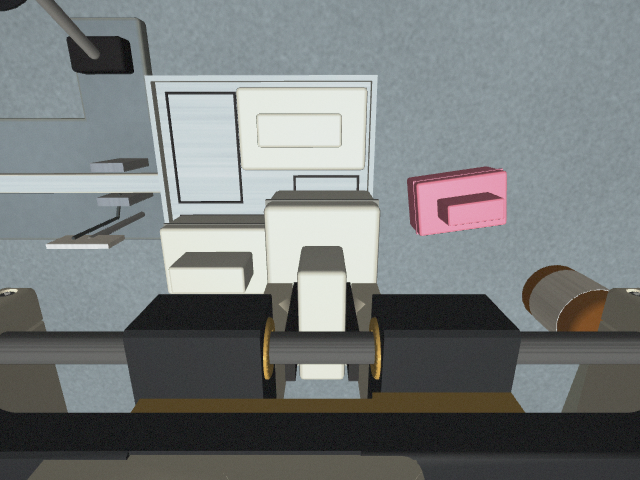

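```bash
python3 -m creep '[[0,0,0,3.2,0.15,0.2,0],[0,0,0,3.2,0.15,0.2,0],[0,0,0,1.8,0,0,0],[0,0,0,0.5,0,0,0],[0,0,0,0,0,0,0],[0,0,0,0,0,0,0]]' 30
python3 - <<'E'
from h import *
st(); p,R=go(.6082,.0131,.1465,96.4)
E
```

```text
time_s: 18.85
tcp_pos: [0.6095, 0.015, 0.1575]
eef_rot: [-2.6, 89.9, 3.8]
contact_force: [-0.6, 0.9, -1.7]
gripper_width: 0.0198
{'time_s': 18.85, 'joints': [19.7572, 17.404, -13.3926, 0.0238, -59.1317, -103.3221], 'tcp_pos': [0.6095, 0.015, 0.1575], 'eef_rot': [-2.6231, 89.9254, 3.8242], 'contact_force': [-0.6321, 0.8554, -1.6527], 'gripper_width': 0.0198}
to [0.608 0.013 0.146] rows 1 each [0.0008,0,0,1.10,-0.17,-0.15] | jaw now 96.4 j6 -103 turn -0.0 tilt [ 0.001  0.    -1.   ]
```

```bash
python3 -m creep '[[0,0,0,0.4,-0.15,-0.12,0],[0,0,0,0.4,0,0,0],[0,0,0,0.25,0,0,0],[0,0,0,0.1,0,0,0],[0,0,0,0,0,0,0]]' 30
python3 -m creep '[[0,0,0,0,0,0,30],[0,0,0,0,0,0,50],[0,0,0,0,0,0,50],[0,0,0,0,0,0,55]]'
python3 -m creep '[[0,0,0,-2,0,0,55],[0,0,0,-4.4,0,0,55],[0,0,0,-4.4,0,0,55],[0,0,0,0,0,0,55]]'
python3 - <<'E'
from h import *
st(); im,d,W=cloud('wrist','w9.png'); rects(W,im,.165,.185);rects(W,im,.13,.15)
p,R=go(.44,-.15,.26,180,vmax=42); p,R=go(.401,-.323,.26,180,p=p,R=R,vmax=42)
E
```

```text
time_s: 19.35
tcp_pos: [0.6078, 0.0126, 0.1456]
eef_rot: [-3.8, 90.0, 2.6]
contact_force: [-2.5, 0.5, 3.6]
gripper_width: 0.0197
time_s: 19.75
tcp_pos: [0.6078, 0.0126, 0.145]
eef_rot: [-138.3, 90.0, -131.9]
contact_force: [1.4, -0.1, 0.3]
gripper_width: 0.0446
time_s: 20.15
tcp_pos: [0.611, 0.0127, 0.2602]
eef_rot: [-0.2, 89.4, 6.3]
contact_force: [-0.3, 0.2, 0.2]
gripper_width: 0.0482
{'time_s': 20.15, 'joints': [19.5782, 13.0783, -5.414, 0.1502, -70.9081, -103.2096], 'tcp_pos': [0.611, 0.0127, 0.2602], 'eef_rot': [-0.1567, 89.3838, 6.2603], 'contact_force': [-0.3361, 0.2018, 0.2201], 'gripper_width': 0.0482}
rect [297 116] [527.3 -12.8] [52. 19.] long 96.4 z 0.174 bgr [219 226 223]
rect [321 233] [606.5  12.3] [51. 20.] long 6.2 z 0.174 bgr [214 223 220]
rect [211 257] [633. -67.] [52. 20.] long 96.2 z 0.174 bgr [198 209 206]
rect [301 115] [527.5 -12.8] [90. 55.] long 96.4 z 0.140 bgr [220 227 223]
rect [321 214] [606.3  12.3] [89. 56.] long 6.4 z 0.140 bgr [215 224 220]
rect [228 233] [633.  -66.9] [90. 56.] long 96.5 z 0.140 bgr [200 210 207]
to [ 0.44 -0.15  0.26] rows 10 each [-0.1459,0,0,-0.05,0.01,-2.57] | jaw now 96.4 j6 -103 turn 83.6 tilt [ 0.006  0.001 -1.   ]
to [ 0.401 -0.323  0.26 ] rows 5 each [-0.0000,0,0,-0.01,0.78,-3.46] | jaw now 180.0 j6 -103 turn 0.0 tilt [ 0.006  0.001 -1.   ]
```

Run:
```python
from h import *
p,R=go(.401,-.323,.26,150,vmax=42)
```

```text
to [ 0.401 -0.323  0.26 ] rows 10 each [-0.0936,0,0,-0.05,-1.90,-3.63] | jaw now 96.4 j6 -103 turn 53.6 tilt [ 0.006  0.001 -1.   ]
```

```bash
python3 -m creep '[[-0.0936,0,0,0,-1.9,-3.63,55],[-0.0936,0,0,0,-1.9,-3.63,55],[-0.0936,0,0,0,-1.9,-3.63,55],[-0.0936,0,0,0,-1.9,-3.63,55],[-0.0936,0,0,0,-1.9,-3.63,55],[-0.0936,0,0,0,-1.9,-3.63,55],[-0.0936,0,0,0,-1.9,-3.63,55],[-0.0936,0,0,0,-1.9,-3.63,55]]'
python3 -m creep '[[-0.0936,0,0,0,-1.9,-3.63,55],[-0.0936,0,0,0,-1.9,-3.63,55],[0,0,0,0,0,0,55],[0,0,0,0,0,0,55]]'
python3 - <<'E'
from h import *
st(); im,d,W=cloud('wrist','w10.png'); rects(W,im,.07,.085,100);rects(W,im,.018,.036);rects(W,im,-.0015,.008)
rects(W,im,.085,.11);rects(W,im,.115,.15,100)
for q in('rest','weight','lever_knob'):
  for m in r.masks_of(q,'wrist')[:2]:
    w=W[m['pixels']]; print(q,m['score'],m['rect'],np.round(np.nanmin(w,0),3),np.round(np.nanmax(w,0),3))
E
```

```text
time_s: 21.0
tcp_pos: [0.4124, -0.2434, 0.2526]
eef_rot: [79.1, 90.0, 128.6]
contact_force: [1.2, -0.9, 0.4]
gripper_width: 0.0483
time_s: 21.4
tcp_pos: [0.3982, -0.3235, 0.2518]
eef_rot: [92.7, 89.9, 152.5]
contact_force: [-1.0, 0.5, 0.0]
gripper_width: 0.0481
{'time_s': 21.4, 'joints': [-17.1494, 4.2837, -17.0641, -0.0243, -68.776, -13.0461], 'tcp_pos': [0.3982, -0.3235, 0.2518], 'eef_rot': [92.7025, 89.8742, 152.4982], 'contact_force': [-1.0179, 0.5291, 0.0476], 'gripper_width': 0.0481}
rect [ 73 167] [ 563.8 -471.3] [66. 38.] long 68.4 z 0.078 bgr [153 153 143]
rect [131 158] [ 524.2 -456. ] [57. 16.] long 69.2 z 0.078 bgr [196 199 192]
rect [318 214] [ 400.2 -323.8] [25. 25.] long 59.3 z 0.080 bgr [206 199 190]
rect [106 162] [ 567.7 -472.2] [54. 21.] long 69.7 z 0.027 bgr [152 153 143]
rect [319 198] [ 399.3 -325.5] [54. 51.] long 147.5 z 0.033 bgr [207 201 192]
rect [175 262] [ 588.3 -335.8] [108.  68.] long 96.5 z 0.019 bgr [192 186 170]
rect [301 308] [ 493.  -212.3] [86. 63.] long 6.5 z 0.019 bgr [154 148 136]
rect [285 382] [ 555.5 -138.3] [86. 55.] long 149.4 z 0.019 bgr [183 176 162]
rect [335 142] [ 383.8 -360.9] [764. 372.] long 145.0 z nan bgr [194 189 174]
rect [121 160] [ 567.9 -471.9] [39. 17.] long 58.1 z nan bgr [224 225 219]
rect [ 65 387] [ 835.6 -270.3] [82. 12.] long 58.1 z nan bgr [189 184 170]
rect [353 380] [492.6 -78.9] [142.  38.] long 135.0 z nan bgr [193 188 173]
rect [111 284] [ 604.4 -367.7] [107.  49.] long 163.4 z 0.098 bgr [208 209 206]
rest 0.64 [272.8, 151.6, 359.7, 238.8] [ 0.353 -0.378 -0.001] [ 0.453 -0.279  0.079]
weight 0.8 [296.6, 177.8, 349.0, 233.9] [ 0.373 -0.351  0.004] [ 0.433 -0.289  0.082]
lever_knob 0.66 [302.3, 323.3, 343.8, 368.2] [ 0.431 -0.233  0.001] [ 0.49  -0.111  0.134]
```

View pics/w10.png

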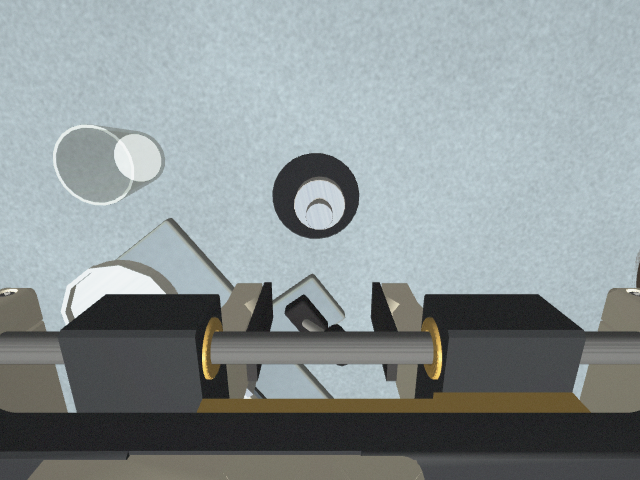

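Run:
```python
from h import *
p,R=go(.4002,-.3238,.05,150)
```

```text
to [ 0.4   -0.324  0.05 ] rows 5 each [0.0002,0,0,4.06,-0.03,-0.02] | jaw now 150.0 j6 -13 turn -0.0 tilt [-0.  0. -1.]
```

```bash
python3 -m creep '[[0,0,0,4.4,-0.15,-0.05,55],[0,0,0,4.4,0,-0.05,55],[0,0,0,4.4,0,0,55],[0,0,0,3.8,0,0,55],[0,0,0,2.2,0,0,55],[0,0,0,0.9,0,0,55],[0,0,0,0,0,0,55],[0,0,0,0,0,0,55]]'
python3 -m creep '[[0,0,0,0,0,0,0],[0,0,0,0,0,0,0],[0,0,0,0,0,0,0],[0,0,0,0,0,0,0],[0,0,0,0,0,0,0]]' 45
python3 -m creep '[[0,0,0,-1,0,0,0],[0,0,0,-2,0,0,0],[0,0,0,-4,0,0,0],[0,0,0,-4.4,0,0,0],[0,0,0,-4.4,0,0,0],[0,0,0,-4.4,0,0,0],[0,0,0,0,0,0,0],[0,0,0,0,0,0,0]]' 45
python3 - <<'E'
from h import *
st(); p,R=go(.6145,-.3383,.25,150,vmax=40)
im,d,W=cloud('wrist'); rects(W,im,.085,.11)
E
```

```text
time_s: 22.4
tcp_pos: [0.4011, -0.3245, 0.0532]
eef_rot: [-87.2, 89.9, -27.1]
contact_force: [-0.1, -0.3, -0.5]
gripper_width: 0.0484
time_s: 22.9
tcp_pos: [0.4002, -0.3246, 0.0527]
eef_rot: [-83.4, 90.0, -23.4]
contact_force: [-0.8, 1.7, 7.0]
gripper_width: 0.0248
time_s: 23.7
tcp_pos: [0.3996, -0.324, 0.2543]
eef_rot: [-25.8, 89.9, 34.2]
contact_force: [-0.6, 0.4, -6.8]
gripper_width: 0.0246
{'time_s': 23.7, 'joints': [-17.1963, 4.2421, -16.771, -0.0693, -68.9352, -12.8106], 'tcp_pos': [0.3996, -0.324, 0.2543], 'eef_rot': [-25.7967, 89.9173, 34.1716], 'contact_force': [-0.6434, 0.4319, -6.7923], 'gripper_width': 0.0246}
to [ 0.614 -0.338  0.25 ] rows 6 each [-0.0001,0,0,0.08,-3.22,1.59] | jaw now 150.0 j6 -13 turn 0.0 tilt [ 0.001  0.001 -1.   ]
rect [112 292] [ 612.2 -360.4] [110.  65.] long 178.7 z 0.098 bgr [219 220 217]
```

```bash
python3 -m creep '[[0,0,0,0,-3.2,1.6,0],[0,0,0,0,-3.2,1.6,0],[0,0,0,0,-3.2,1.6,0],[0,0,0,0,-3.2,1.6,0],[0,0,0,0,-3.2,1.6,0],[0,0,0,0,-3.2,1.6,0],[0,0,0,0,0,0,0],[0,0,0,0,0,0,0]]' 45
python3 - <<'E'
from h import *
st(); p,R=go(.6145,-.3383,.152,150)
im,d,W=cloud('top'); rects(W,im,.085,.11)
E
```

```text
time_s: 24.55
tcp_pos: [0.6136, -0.3366, 0.2495]
eef_rot: [99.4, 89.6, 159.4]
contact_force: [-0.7, 0.3, -6.4]
gripper_width: 0.0248
{'time_s': 24.55, 'joints': [-12.8704, 22.4788, 6.5783, -0.0575, -74.5091, -17.104], 'tcp_pos': [0.6136, -0.3366, 0.2495], 'eef_rot': [99.4208, 89.5866, 159.4309], 'contact_force': [-0.7254, 0.2718, -6.3607], 'gripper_width': 0.0248}
to [ 0.614 -0.338  0.152] rows 3 each [0.0001,0,0,3.25,-0.08,-0.03] | jaw now 150.0 j6 -17 turn -0.0 tilt [-0.007  0.003 -1.   ]
rect [633 446] [  -1.9 -880.6] [135.  47.] long 177.9 z 0.101 bgr [137 116 101]
```

```bash
python3 -m creep '[[0,0,0,3.2,-0.15,0,0],[0,0,0,3.2,0,0,0],[0,0,0,2.2,0,0,0],[0,0,0,1,0,0,0],[0,0,0,0,0,0,0],[0,0,0,0,0,0,0]]' 45
python3 - <<'E'
from h import *
st(); p,R=go(.6145,-.3383,.144,150)
E
```

```text
time_s: 25.2
tcp_pos: [0.6158, -0.3386, 0.1593]
eef_rot: [-97.5, 89.9, -37.5]
contact_force: [-0.7, 0.3, -5.4]
gripper_width: 0.0244
{'time_s': 25.2, 'joints': [-12.945, 25.5343, -0.6239, 0.0382, -63.7668, -17.0669], 'tcp_pos': [0.6158, -0.3386, 0.1593], 'eef_rot': [-97.5086, 89.9175, -37.5037], 'contact_force': [-0.7034, 0.2954, -5.3858], 'gripper_width': 0.0244}
to [ 0.614 -0.338  0.144] rows 1 each [0.0001,0,0,1.53,0.13,-0.04] | jaw now 150.0 j6 -17 turn -0.0 tilt [ 0.001 -0.001 -1.   ]
```

```bash
python3 -m creep '[[0,0,0,0.5,0.1,0,0],[0,0,0,0.4,0,0,0],[0,0,0,0.3,0,0,0],[0,0,0,0.2,0,0,0],[0,0,0,0.1,0,0,0],[0,0,0,0,0,0,0]]' 45
python3 - <<'E'
from h import *
st()
E
```

```text
time_s: 25.8
tcp_pos: [0.6149, -0.3379, 0.1436]
eef_rot: [-105.9, 90.0, -45.9]
contact_force: [0.1, 0.3, -1.4]
gripper_width: 0.0246
{'time_s': 25.8, 'joints': [-12.9102, 26.1389, -1.8109, 0.0288, -62.011, -17.0948], 'tcp_pos': [0.6149, -0.3379, 0.1436], 'eef_rot': [-105.9067, 89.9532, -45.8981], 'contact_force': [0.0832, 0.2835, -1.3648], 'gripper_width': 0.0246}
```

```bash
python3 -m creep '[[0,0,0,0.05,0,0,0],[0,0,0,0,0,0,35],[0,0,0,0,0,0,55],[0,0,0,0,0,0,60],[0,0,0,0,0,0,60]]'
python3 -m creep '[[0,0,0,-2,0,0,60],[0,0,0,-4.4,0,0,60],[0,0,0,-4.4,0,0,60],[0,0,0,0,0,0,60],[0,0,0,0,0,0,60]]'
python3 - <<'E'
from h import *
st(); im,d,W=cloud('wrist'); rects(W,im,.16,.18,100);rects(W,im,.112,.13)
p,R=go(.441,-.213,.24,96.4)
im,d,W=cloud('top'); rects(W,im,.165,.18,50);rects(W,im,.125,.15,50)
E
```

```text
time_s: 26.3
tcp_pos: [0.6149, -0.3377, 0.1428]
eef_rot: [-77.3, 90.0, -17.3]
contact_force: [0.5, -0.1, 0.2]
gripper_width: 0.0489
time_s: 26.8
tcp_pos: [0.6153, -0.3377, 0.2523]
eef_rot: [-71.0, 89.8, -11.0]
contact_force: [0.1, -0.1, -0.6]
gripper_width: 0.0525
{'time_s': 26.8, 'joints': [-12.9038, 22.2276, 6.5474, -0.0068, -74.1224, -17.0911], 'tcp_pos': [0.6153, -0.3377, 0.2523], 'eef_rot': [-71.0068, 89.8025, -11.0035], 'contact_force': [0.0841, -0.0619, -0.5519], 'gripper_width': 0.0525}
rect [322 244] [ 615.  -337.1] [25. 25.] long 61.3 z 0.170 bgr [201 195 186]
rect [322 217] [ 613.2 -339.8] [55. 49.] long 147.9 z 0.123 bgr [207 200 192]
rect [560 244] [ 449.9 -221.3] [38. 20.] long 58.3 z 0.124 bgr [33 33 33]
to [ 0.441 -0.213  0.24 ] rows 7 each [0.1336,0,0,0.15,3.02,-0.94] | jaw now 150.0 j6 -17 turn -53.6 tilt [ 0.001  0.    -1.   ]
rect [318 192] [632.8 -56.7] [26. 21.] long 91.5 z 0.175 bgr [163 164 157]
rect [291 197] [618.8  12.7] [28. 16.] long 2.3 z 0.175 bgr [167 169 161]
rect [627 356] [ 237.7 -842. ] [53. 10.] long 6.8 z 0.171 bgr [51 52 50]
rect [73 88] [910.1 613.1] [54.  6.] long 87.4 z 0.139 bgr [56 62 60]
rect [ 61 116] [833.6 639.9] [49.  7.] long 178.1 z 0.137 bgr [57 62 61]
rect [ 59 134] [783.1 639.9] [55.  8.] long 0.8 z 0.137 bgr [57 62 61]
rect [313 196] [631.1 -49.1] [61. 53.] long 1.6 z 0.141 bgr [154 156 149]
rect [293 205] [608.5  11.8] [93. 57.] long 6.0 z 0.141 bgr [158 159 152]
rect [296 235] [526.6  -6.2] [90. 57.] long 95.8 z 0.141 bgr [159 160 153]
rect [377 270] [ 442.1 -216.6] [27. 21.] long 91.8 z 0.132 bgr [25 24 25]
rect [623 350] [ 253.9 -858. ] [228.  68.] long 178.3 z 0.136 bgr [62 63 61]
```

```bash
python3 -m creep '[[0.1336,0,0,0.1,3.05,-0.94,60],[0.1336,0,0,0.1,3.05,-0.94,60],[0.1336,0,0,0.1,3.05,-0.94,60],[0.1336,0,0,0.1,3.05,-0.94,60],[0.1336,0,0,0.1,3.05,-0.94,60],[0.1336,0,0,0.1,3.05,-0.94,60],[0.1336,0,0,0.1,3.05,-0.94,60],[0,0,0,0,0,0,60]]' 20
python3 - <<'E'
from h import *
st(); im,d,W=cloud('wrist','w11.png'); rects(W,im,.112,.14,100)
p,R=go(.4414,-.2167,.103,96.4)
E
```

```text
time_s: 27.7
tcp_pos: [0.4374, -0.2094, 0.2428]
eef_rot: [133.7, 89.9, 139.9]
contact_force: [0.0, -0.4, 0.6]
gripper_width: 0.0524
{'time_s': 27.7, 'joints': [-2.3329, 1.7619, -20.9605, -0.064, -67.3539, -81.4762], 'tcp_pos': [0.4374, -0.2094, 0.2428], 'eef_rot': [133.7449, 89.9035, 139.9111], 'contact_force': [0.0271, -0.4087, 0.564], 'gripper_width': 0.0524}
rect [311 234] [ 441.4 -216.9] [29. 24.] long 96.2 z 0.132 bgr [50 49 50]
rect [588 322] [494.  31.] [10.  2.] long 90.0 z 0.128 bgr [112 119 119]
to [ 0.441 -0.217  0.103] rows 4 each [0.0004,0,0,3.50,-0.17,0.05] | jaw now 96.5 j6 -81 turn -0.1 tilt [-0.001  0.    -1.   ]
```

View pics/w11.png

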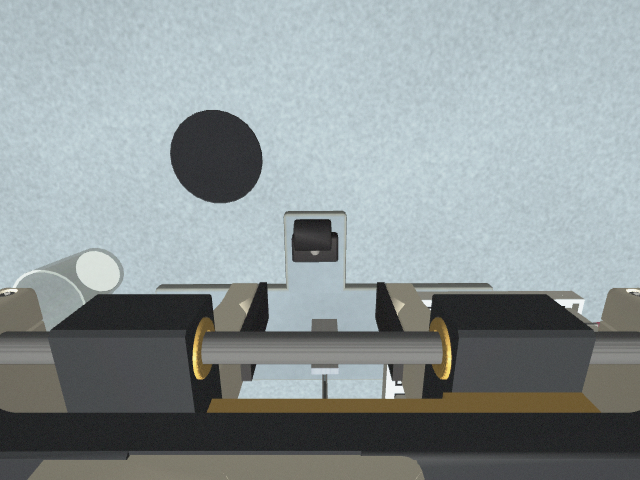

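```bash
python3 -m creep '[[0,0,0,4,-0.7,0.3,60],[0,0,0,4,0,0,60],[0,0,0,4,0,0,60],[0,0,0,2,0,0,60],[0,0,0,0,0,0,60],[0,0,0,0,0,0,60]]' 20
python3 - <<'E'
from h import *
st(); p,R=go(.4414,-.2167,.101,96.4)
E
```

```text
time_s: 28.35
tcp_pos: [0.4439, -0.2186, 0.1034]
eef_rot: [-173.0, 89.9, -166.5]
contact_force: [0.9, -0.5, 0.3]
gripper_width: 0.053
{'time_s': 28.35, 'joints': [-3.3825, 10.6094, -31.1528, 0.0366, -48.3281, -80.1729], 'tcp_pos': [0.4439, -0.2186, 0.1034], 'eef_rot': [-173.014, 89.9057, -166.545], 'contact_force': [0.9449, -0.4957, 0.3251], 'gripper_width': 0.053}
to [ 0.441 -0.217  0.101] rows 1 each [0.0012,0,0,0.24,0.21,-0.23] | jaw now 96.5 j6 -80 turn -0.1 tilt [-0.002 -0.    -1.   ]
```

Pinch, then check that step 1 held before releasing.

```bash
python3 -m creep '[[0,0,0,0.2,0.2,-0.2,60],[0,0,0,0,0,0,0],[0,0,0,0,0,0,0],[0,0,0,0,0,0,0],[0,0,0,0,0,0,0],[0,0,0,0,0,0,0]]' 20
python3 - <<'E'
from h import *
st(); im,d,W=cloud('side','s1.png'); rects(W,im,.165,.185,60); 
im,d,W=cloud('top','t2.png'); rects(W,im,.13,.15,60); rects(W,im,.165,.185,40)
E
```

```text
time_s: 28.95
tcp_pos: [0.4418, -0.2164, 0.1021]
eef_rot: [-26.3, 90.0, -19.9]
contact_force: [-1.5, 0.4, 5.0]
gripper_width: 0.0297
{'time_s': 28.95, 'joints': [-3.1382, 10.3783, -31.6636, 0.0178, -47.9142, -80.4433], 'tcp_pos': [0.4418, -0.2164, 0.1021], 'eef_rot': [-26.3222, 89.9541, -19.8918], 'contact_force': [-1.5029, 0.372, 4.9554], 'gripper_width': 0.0297}
rect [542   8] [1672.8 1386.4] [178.  17.] long 88.9 z 0.175 bgr [115 116 117]
rect [575  38] [1674.4 1039.3] [363.  20.] long 90.2 z 0.176 bgr [112 113 113]
rect [618  75] [1675.2  688.9] [321.  22.] long 90.2 z 0.175 bgr [111 112 112]
rect [78 75] [-271.1  871.1] [108.  32.] long 176.9 z 0.176 bgr [ 99 108 106]
rect [ 28 126] [-350.4  512.5] [273.   9.] long 90.3 z 0.176 bgr [86 94 93]
rect [  9 153] [-362.   350.7] [62. 34.] long 47.8 z 0.175 bgr [101 110 109]
rect [357 202] [605.6   9.6] [51. 28.] long 7.7 z 0.173 bgr [172 182 181]
rect [329 208] [525.5  -8. ] [56. 20.] long 95.1 z 0.173 bgr [184 195 195]
rect [373 220] [632.3 -71.7] [60. 20.] long 97.9 z 0.173 bgr [177 188 188]
rect [115 244] [  -6.8 -105.6] [110.  17.] long 174.8 z 0.175 bgr [26 27 27]
rect [311 287] [ 450.9 -305.2] [78. 11.] long 7.4 z 0.176 bgr [ 93 102 104]
rect [387 295] [ 614.7 -338.4] [28. 22.] long 76.7 z 0.169 bgr [153 144 136]
rect [322 196] [633.6 -67.9] [90. 57.] long 95.8 z 0.141 bgr [144 145 139]
rect [292 205] [608.4  11.5] [91. 56.] long 6.0 z 0.141 bgr [146 147 141]
rect [620 345] [ 264.7 -846. ] [169.  37.] long 171.7 z 0.139 bgr [52 54 52]
rect [323 192] [634.3 -68.2] [51. 21.] long 96.7 z 0.176 bgr [147 149 142]
rect [292 202] [607.   11.5] [50. 20.] long 6.3 z 0.175 bgr [148 149 143]
rect [630 339] [ 283.1 -851.3] [122.  21.] long 165.3 z 0.175 bgr [49 50 48]
rect [633 374] [ 192.4 -856. ] [51.  9.] long 26.9 z 0.175 bgr [44 45 44]
```

```bash
python3 -m creep '[[0,0,0,-0.39,0,0.81,0],[0,0,0,-0.31,0,0.84,0],[0,0,0,-0.22,0,0.87,0],[0,0,0,-0.14,0,0.89,0],[0,0,0,-0.04,0,0.9,0],[0,0,0,0.04,0,0.9,0],[0,0,0,0.14,0,0.89,0],[0,0,0,0.22,0,0.87,0]]' 20
python3 -m creep '[[0,0,0,0.31,0,0.84,0],[0,0,0,0.39,0,0.81,0],[0,0,0,0.1,0,0.2,0],[0,0,0,0,0,0,0]]' 20
python3 - <<'E'
from h import *
st()
im,d,W=cloud('wrist'); rects(W,im,.115,.14,60)
im,d,W=cloud('side','s2.png'); rects(W,im,.155,.19,60); cv2.imwrite('pics/s2c.png',cv2.resize(im[130:400,230:470],(711,600)*1))
E
```

```text
time_s: 29.85
tcp_pos: [0.5089, -0.2089, 0.1083]
eef_rot: [175.9, 89.8, -177.7]
contact_force: [-6.8, -0.9, 4.8]
gripper_width: 0.0296
time_s: 30.25
tcp_pos: [0.529, -0.2066, 0.1005]
eef_rot: [-173.1, 89.9, -166.6]
contact_force: [-0.7, -1.1, 2.8]
gripper_width: 0.0297
{'time_s': 30.25, 'joints': [-1.5809, 17.1563, -22.3935, 0.0247, -50.5216, -82.0073], 'tcp_pos': [0.529, -0.2066, 0.1005], 'eef_rot': [-173.0531, 89.9262, -166.6256], 'contact_force': [-0.6958, -1.0855, 2.7712], 'gripper_width': 0.0297}
rect [321 303] [ 516.2 -208. ] [61. 22.] long 96.0 z 0.134 bgr [66 69 71]
rect [481 283] [ 505.7 -138.5] [9. 7.] long 4.7 z 0.116 bgr [238 238 236]
rect [523 279] [ 501.4 -121.8] [28.  4.] long 96.2 z 0.116 bgr [243 243 241]
rect [598 279] [497.8 -89.4] [37.  5.] long 96.1 z 0.116 bgr [243 243 240]
rect [588  50] [1675.6 1029.8] [1038.   26.] long 90.1 z 0.172 bgr [112 113 113]
rect [ 6 28] [-639.7 1349.4] [136.  40.] long 107.1 z 0.179 bgr [135 139 140]
rect [206  60] [179.4 977.9] [63. 38.] long 92.3 z 0.167 bgr [ 55 102 176]
rect [84 75] [-249.9  868.2] [163.  44.] long 177.3 z 0.172 bgr [ 99 108 106]
rect [370 110] [732.9 542.6] [205.  25.] long 89.3 z 0.159 bgr [194 199 187]
rect [ 21 138] [-351.8  485.1] [319.  53.] long 81.3 z 0.172 bgr [ 93 102 100]
rect [431 118] [923.6 470. ] [196.  25.] long 88.9 z 0.159 bgr [196 202 189]
rect [422 131] [874.7 379.1] [46. 27.] long 177.4 z 0.159 bgr [191 198 184]
rect [365 202] [627.3   8.9] [28. 12.] long 79.9 z 0.177 bgr [131 139 138]
rect [373 220] [634.4 -60.7] [83. 27.] long 87.7 z 0.181 bgr [145 154 154]
rect [147 223] [ 63.7 -19.4] [49.  8.] long 73.5 z 0.168 bgr [33 37 41]
rect [116 244] [  -0.9 -105.2] [118.  21.] long 1.2 z 0.174 bgr [27 27 28]
rect [326 252] [ 498.2 -194.8] [50. 18.] long 105.1 z 0.182 bgr [64 70 72]
rect [349 281] [ 537.4 -295.4] [77. 10.] long 6.2 z 0.175 bgr [ 93 101 104]
```

View pics/s2c.png

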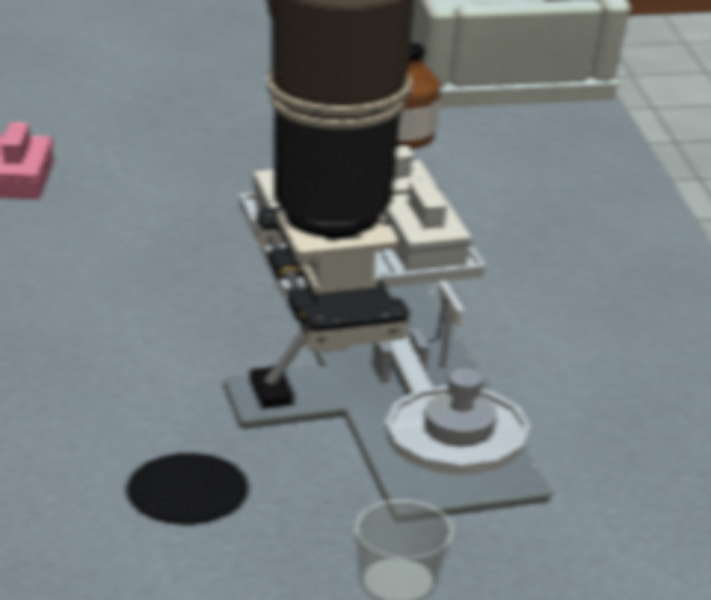

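```bash
for i in 1 2 3 4; do python3 -m creep '[[0,0,0,0,0,0,0],[0,0,0,0,0,0,0],[0,0,0,0,0,0,0],[0,0,0,0,0,0,0],[0,0,0,0,0,0,0],[0,0,0,0,0,0,0],[0,0,0,0,0,0,0],[0,0,0,0,0,0,0]]' 20 | head -2; done
python3 - <<'E'
from h import *
for k in range(2):
    im,d,W=cloud('wrist'); rects(W,im,.11,.125,60)
st(); im,d,W=cloud('side'); rects(W,im,.15,.19,60)
E
```

```text
time_s: 31.15
tcp_pos: [0.529, -0.2065, 0.1005]
time_s: 31.95
tcp_pos: [0.529, -0.2065, 0.1005]
time_s: 32.75
tcp_pos: [0.529, -0.2065, 0.1005]
time_s: 33.55
tcp_pos: [0.529, -0.2065, 0.1005]
rect [321 273] [ 507.5 -209.2] [29.  4.] long 96.4 z 0.121 bgr [63 63 63]
rect [549 277] [ 499.4 -104.9] [76. 11.] long 101.5 z 0.115 bgr [199 202 201]
rect [268 296] [ 520.7 -231.2] [13.  7.] long 67.9 z 0.118 bgr [115 129 133]
rect [374 296] [ 515.6 -184.5] [13.  7.] long 124.4 z 0.119 bgr [115 129 132]
rect [ 74 405] [ 597.  -324.6] [12.  8.] long 76.5 z 0.111 bgr [224 217 210]
rect [321 272] [ 507.2 -209. ] [21.  4.] long 97.9 z 0.121 bgr [70 71 71]
rect [550 277] [ 502.8 -104.4] [76. 12.] long 96.3 z 0.115 bgr [199 202 201]
rect [268 296] [ 520.7 -231.2] [13.  7.] long 65.5 z 0.119 bgr [116 130 134]
rect [373 296] [ 515.6 -184.5] [13.  7.] long 125.5 z 0.119 bgr [115 129 133]
rect [ 73 404] [ 596.3 -326.5] [10.  9.] long 80.3 z 0.111 bgr [224 218 211]
{'time_s': 33.65, 'joints': [-1.583, 17.1273, -22.4258, 0.004, -50.4648, -82.0054], 'tcp_pos': [0.529, -0.2065, 0.1005], 'eef_rot': [-178.131
[... 462 characters left out ...]
r [183 191 180]
rect [420 121] [847.  513.1] [303. 179.] long 89.3 z 0.157 bgr [185 193 181]
rect [ 22 138] [-361.3  491.3] [324.  52.] long 85.1 z 0.170 bgr [ 93 101 100]
rect [372 218] [638.4 -45.6] [116.  38.] long 90.6 z 0.174 bgr [144 153 153]
rect [147 225] [ 59.1 -37.9] [96. 12.] long 82.6 z 0.168 bgr [31 35 40]
rect [321 237] [ 494.1 -147. ] [43. 20.] long 101.7 z 0.180 bgr [85 89 90]
rect [117 244] [  -0.9 -105.5] [116.  17.] long 179.5 z 0.172 bgr [27 28 28]
rect [325 251] [ 497.2 -190.8] [67. 20.] long 110.7 z 0.182 bgr [61 66 67]
rect [349 281] [ 537.4 -296. ] [78. 11.] long 6.7 z 0.175 bgr [ 93 101 104]
rect [386 300] [ 614.3 -344.5] [29. 24.] long 97.1 z 0.157 bgr [141 134 127]
```

```bash
python3 -m creep '[[0,0,0,-0.39,0,-0.81,0],[0,0,0,-0.31,0,-0.84,0],[0,0,0,-0.22,0,-0.87,0],[0,0,0,-0.14,0,-0.89,0],[0,0,0,-0.04,0,-0.9,0],[0,0,0,0.04,0,-0.9,0],[0,0,0,0.14,0,-0.89,0],[0,0,0,0.22,0,-0.87,0]]' 25
python3 -m creep '[[0,0,0,0.31,0,-0.84,0],[0,0,0,0.39,0,-0.81,0],[0,0,0,0.1,0,-0.3,0],[0,0,0,0,0,0,0],[0,0,0,0,0,0,0],[0,0,0,0,0,0,0]]' 25
python3 - <<'E'
from h import *
st()
im,d,W=cloud('side','s3.png'); rects(W,im,.165,.19,60)
im,d,W=cloud('top'); rects(W,im,.165,.185,50); rects(W,im,.13,.15,60)
E
```

```text
time_s: 34.5
tcp_pos: [0.4656, -0.2138, 0.11]
eef_rot: [-9.0, 89.3, -2.5]
contact_force: [9.0, 1.7, 5.8]
gripper_width: 0.0295
time_s: 35.1
tcp_pos: [0.4451, -0.2161, 0.1019]
eef_rot: [-9.7, 89.5, -3.2]
contact_force: [4.5, 1.5, 8.0]
gripper_width: 0.0301
{'time_s': 35.1, 'joints': [-3.089, 10.3874, -31.6817, 0.0013, -47.411, -80.4266], 'tcp_pos': [0.4451, -0.2161, 0.1019], 'eef_rot': [-9.6808, 89.4801, -3.1955], 'contact_force': [4.4724, 1.4518, 7.9823], 'gripper_width': 0.0301}
rect [593  53] [1675.   942.5] [838.  24.] long 90.2 z 0.178 bgr [112 112 113]
rect [ 6 27] [-645.3 1355.6] [119.  31.] long 96.0 z 0.180 bgr [147 151 150]
rect [169  63] [ 49.5 929.4] [45. 25.] long 178.6 z 0.179 bgr [21 22 25]
rect [77 74] [-270.3  870.3] [107.  36.] long 3.4 z 0.178 bgr [ 99 108 106]
rect [ 21 135] [-355.7  490.7] [327.  46.] long 83.4 z 0.177 bgr [ 93 102 100]
rect [358 202] [606.2   9.5] [53. 30.] long 14.8 z 0.174 bgr [171 180 179]
rect [329 209] [526.3 -10.5] [53. 20.] long 94.5 z 0.174 bgr [183 194 195]
rect [373 219] [632.1 -69.4] [57. 22.] long 97.7 z 0.174 bgr [181 191 192]
rect [
[... 186 characters left out ...]
ng 95.5 z 0.175 bgr [142 144 137]
rect [292 202] [607.2  11.3] [52. 20.] long 6.5 z 0.175 bgr [148 149 142]
rect [631 330] [ 307.6 -856.4] [80. 13.] long 155.3 z 0.174 bgr [50 51 49]
rect [631 368] [ 204.2 -851.8] [84. 13.] long 18.3 z 0.175 bgr [45 46 44]
rect [323 196] [634.6 -68.2] [90. 59.] long 96.6 z 0.142 bgr [146 147 141]
rect [293 205] [607.2  11.3] [90. 56.] long 6.8 z 0.142 bgr [147 148 142]
rect [631 314] [ 343.3 -870.6] [52. 11.] long 137.2 z 0.141 bgr [54 55 53]
rect [619 335] [ 289. -840.] [60. 11.] long 161.6 z 0.140 bgr [52 54 51]
rect [619 361] [ 222.5 -835.6] [65. 13.] long 9.8 z 0.139 bgr [51 52 50]
rect [630 385] [ 163.2 -864.2] [62. 13.] long 35.2 z 0.138 bgr [50 51 49]
```

```bash
python3 -m creep '[[0,0,0,0.1,0,-0.4,0],[0,0,0,0,0,-0.2,0],[0,0,0,0,0,0,0],[0,0,0,0,0,0,0]]' 25
python3 -m creep '[[0,0,0,0,0,0,40],[0,0,0,0,0,0,60],[0,0,0,0,0,0,60],[0,0,0,0,0,0,60],[0,0,0,0,0,0,60]]' 25
python3 -m creep '[[0,0,0,-2,0,0,60],[0,0,0,-4,0,0,60],[0,0,0,-4,0,0,60],[0,0,0,-4,0,0,60],[0,0,0,0,0,0,60]]' 25
python3 - <<'E'
from h import *
st()
im,d,W=cloud('wrist'); rects(W,im,.115,.14,60)
im,d,W=cloud('side','s3.png'); rects(W,im,.16,.19,30)
p,R=go(.6145,-.338,.25,150,vmax=40)
E
```

```text
time_s: 35.6
tcp_pos: [0.4409, -0.2165, 0.1002]
eef_rot: [-7.6, 89.3, -1.1]
contact_force: [12.8, 0.9, -6.9]
gripper_width: 0.0296
time_s: 36.1
tcp_pos: [0.4343, -0.2171, 0.0985]
eef_rot: [148.6, 90.0, 155.0]
contact_force: [0.1, -0.2, -1.0]
gripper_width: 0.0523
time_s: 36.6
tcp_pos: [0.4373, -0.218, 0.2442]
eef_rot: [-20.9, 89.5, -14.4]
contact_force: [0.0, -0.2, -0.8]
gripper_width: 0.0523
{'time_s': 36.6, 'joints': [-3.2957, 1.6615, -20.9488, 0.1133, -66.8588, -80.2934], 'tcp_pos': [0.4373, -0.218, 0.2442], 'eef_rot': [-20.8514, 89.4589, -14.3965], 'contact_force': [0.045, -0.1905, -0.7886], 'gripper_width': 0.0523}
rect [323 232] [ 440.6 -216.6] [30. 25.] long 96.3 z 0.131 bgr [52 51 51]
rect [590 322] [494.5  25.7] [15.  3.] long 99.9 z 0.126 bgr [111 119 118]
rect [588  50] [1673.2 1026.5] [1016.   27.] long 89.8 z 0.175 bgr [110 110 111]
rect [ 6 26] [-645.6 1353.7] [131.  39.] long 102.0 z 0.180 bgr [145 149 148]
rect [206  60] [179.5 971.5] [62. 38.] long 91.5 z 0.168 bgr [ 57 106 182]
rect [242  61] [317.8 929.8] [42. 34.] long 2.7 z 0.176 bgr [23 29 37]
rect [170  64] [ 4
[... 157 characters left out ...]
34. 19.] long 102.0 z 0.176 bgr [80 82 82]
rect [ 21 137] [-364.7  491.1] [327.  52.] long 86.6 z 0.175 bgr [ 91 100  98]
rect [358 203] [605.7   9.1] [53. 27.] long 0.5 z 0.171 bgr [155 164 163]
rect [328 209] [525.2  -9.8] [59. 20.] long 97.5 z 0.172 bgr [168 178 178]
rect [373 220] [632.2 -70.1] [58. 21.] long 95.3 z 0.172 bgr [164 173 173]
rect [147 222] [ 63.3 -24.7] [55.  8.] long 73.9 z 0.174 bgr [31 35 39]
rect [115 243] [  -5.1 -105. ] [114.  17.] long 178.8 z 0.177 bgr [26 26 26]
rect [386 295] [ 614.6 -339.9] [29. 23.] long 79.1 z 0.168 bgr [137 130 124]
to [ 0.614 -0.338  0.25 ] rows 7 each [-0.1336,0,0,-0.15,-2.87,1.44] | jaw now 96.4 j6 -80 turn 53.6 tilt [ 0.002  0.    -1.   ]
```

```bash
python3 -m creep '[[-0.1336,0,0,-0.1,-2.87,1.44,55],[-0.1336,0,0,-0.1,-2.87,1.44,55],[-0.1336,0,0,-0.1,-2.87,1.44,55],[-0.1336,0,0,-0.1,-2.87,1.44,55],[-0.1336,0,0,-0.1,-2.87,1.44,55],[-0.1336,0,0,-0.1,-2.87,1.44,55],[-0.1336,0,0,-0.1,-2.87,1.44,55],[0,0,0,0,0,0,55]]'
python3 - <<'E'
from h import *
st()
im,d,W=cloud('wrist','w12.png'); rects(W,im,.16,.18,60);rects(W,im,.112,.13)
p,R=go(.615,-.3372,.143,150)
E
```

```text
time_s: 37.5
tcp_pos: [0.6163, -0.3386, 0.2413]
eef_rot: [104.6, 89.7, 164.9]
contact_force: [0.6, 0.4, 0.5]
gripper_width: 0.0477
{'time_s': 37.5, 'joints': [-12.9637, 22.9288, 6.1904, -0.0104, -73.5281, -16.7822], 'tcp_pos': [0.6163, -0.3386, 0.2413], 'eef_rot': [104.6418, 89.7333, 164.8929], 'contact_force': [0.5845, 0.3937, 0.465], 'gripper_width': 0.0477}
rect [323 249] [ 615.1 -337.3] [26. 25.] long 117.9 z 0.170 bgr [201 195 186]
rect [322 221] [ 613.6 -340.5] [55. 48.] long 152.3 z 0.123 bgr [207 202 193]
rect [568 249] [ 448.7 -221.2] [37. 20.] long 58.5 z 0.124 bgr [33 32 32]
rect [384 379] [ 636.8 -186.8] [47.  5.] long 96.1 z 0.128 bgr [189 193 195]
to [ 0.615 -0.337  0.143] rows 3 each [0.0001,0,0,3.29,-0.01,0.03] | jaw now 150.0 j6 -17 turn -0.0 tilt [-0.005  0.002 -1.   ]
```

View pics/w12.png

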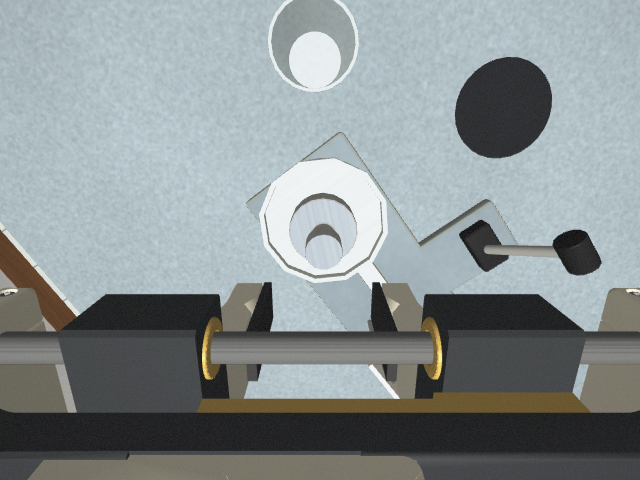

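```bash
python3 -m creep '[[0,0,0,3.5,0,0.05,55],[0,0,0,3.3,0,0.05,55],[0,0,0,2,0,0,55],[0,0,0,1,0,0,55],[0,0,0,0,0,0,55],[0,0,0,0,0,0,55]]'
python3 - <<'E'
from h import *
st(); go(.615,-.3372,.143,150)
E
```

```text
time_s: 38.15
tcp_pos: [0.6151, -0.3376, 0.1485]
eef_rot: [-99.7, 89.9, -39.8]
contact_force: [-0.3, 0.1, 1.2]
gripper_width: 0.048
{'time_s': 38.15, 'joints': [-12.8826, 25.9198, -1.4952, 0.026, -62.5393, -17.1405], 'tcp_pos': [0.6151, -0.3376, 0.1485], 'eef_rot': [-99.7413, 89.9489, -39.7524], 'contact_force': [-0.3268, 0.1013, 1.2108], 'gripper_width': 0.048}
to [ 0.615 -0.337  0.143] rows 1 each [-0.0002,0,0,0.55,0.02,0.03] | jaw now 150.0 j6 -17 turn 0.0 tilt [ 0.001 -0.001 -1.   ]
```

```bash
python3 -m creep '[[0,0,0,0.5,0,0,55],[0,0,0,0,0,0,0],[0,0,0,0,0,0,0],[0,0,0,0,0,0,0],[0,0,0,0,0,0,0],[0,0,0,0,0,0,0]]' 45
python3 -m creep '[[0,0,0,-1,0,0,0],[0,0,0,-2,0,0,0],[0,0,0,-4,0,0,0],[0,0,0,-4,0,0,0],[0,0,0,0,0,0,0],[0,0,0,0,0,0,0]]' 45
python3 - <<'E'
from h import *
st(); go(.403,-.3285,.25,150,vmax=40)
E
```

```text
time_s: 38.75
tcp_pos: [0.6152, -0.3376, 0.1429]
eef_rot: [-86.1, 90.0, -26.1]
contact_force: [0.2, 0.0, 0.3]
gripper_width: 0.0247
time_s: 39.35
tcp_pos: [0.6147, -0.337, 0.2531]
eef_rot: [-17.7, 89.9, 42.3]
contact_force: [0.1, 0.6, -8.4]
gripper_width: 0.0245
{'time_s': 39.35, 'joints': [-12.8837, 22.2233, 6.6611, -0.062, -74.3962, -17.117], 'tcp_pos': [0.6147, -0.337, 0.2531], 'eef_rot': [-17.7139, 89.9272, 42.2687], 'contact_force': [0.0629, 0.6006, -8.4154], 'gripper_width': 0.0245}
to [ 0.403 -0.328  0.25 ] rows 6 each [-0.0001,0,0,0.05,3.13,-1.64] | jaw now 150.0 j6 -17 turn 0.0 tilt [ 0.001  0.001 -1.   ]
```

```bash
python3 -m creep '[[0,0,0,0,3.13,-1.64,0],[0,0,0,0,3.13,-1.64,0],[0,0,0,0,3.13,-1.64,0],[0,0,0,0,3.13,-1.64,0],[0,0,0,0,3.13,-1.64,0],[0,0,0,0,3.13,-1.64,0],[0,0,0,0,0,0,0]]' 45
python3 -m creep '[[0,0,0,4,0,0,0],[0,0,0,4,0,0,0],[0,0,0,4,0,0,0],[0,0,0,3.5,0,0,0],[0,0,0,2,0,0,0],[0,0,0,1,0,0,0],[0,0,0,0,0,0,0],[0,0,0,0,0,0,0]]' 45
python3 - <<'E'
from h import *
st(); go(.403,-.3285,.052,150)
E
```

```text
time_s: 40.05
tcp_pos: [0.3976, -0.3273, 0.2509]
eef_rot: [84.8, 89.7, 144.7]
contact_force: [1.4, 0.2, -5.9]
gripper_width: 0.025
time_s: 40.85
tcp_pos: [0.4034, -0.3289, 0.068]
eef_rot: [-137.4, 90.0, -77.4]
contact_force: [1.0, 0.9, -5.5]
gripper_width: 0.0249
{'time_s': 40.85, 'joints': [-17.556, 15.4921, -30.3422, 0.0166, -44.159, -12.441], 'tcp_pos': [0.4034, -0.3289, 0.068], 'eef_rot': [-137.3732, 89.9866, -77.3584], 'contact_force': [0.9756, 0.8857, -5.521], 'gripper_width': 0.0249}
to [ 0.403 -0.328  0.052] rows 1 each [0.0003,0,0,1.60,0.05,0.01] | jaw now 150.0 j6 -12 turn -0.0 tilt [ 0. -0. -1.]
```

```bash
python3 -m creep '[[0,0,0,0.6,0,0,0],[0,0,0,0.4,0,0,0],[0,0,0,0.3,0,0,0],[0,0,0,0.2,0,0,0],[0,0,0,0.1,0,0,0],[0,0,0,0,0,0,0],[0,0,0,0,0,0,0]]' 45
python3 - <<'E'
from h import *
st()
E
```

```text
time_s: 41.55
tcp_pos: [0.4032, -0.3288, 0.0526]
eef_rot: [-100.5, 90.0, -40.5]
contact_force: [-1.8, 4.5, 5.6]
gripper_width: 0.0248
{'time_s': 41.55, 'joints': [-17.5487, 16.7061, -31.2698, 0.023, -41.9877, -12.4432], 'tcp_pos': [0.4032, -0.3288, 0.0526], 'eef_rot': [-100.4844, 89.9605, -40.4592], 'contact_force': [-1.7963, 4.5417, 5.5954], 'gripper_width': 0.0248}
```

Contact on the rest; release, withdraw and check.

```bash
python3 -m creep '[[0,0,0,0,0,0,35],[0,0,0,0,0,0,55],[0,0,0,0,0,0,60],[0,0,0,0,0,0,60]]'
python3 -m creep '[[0,0,0,-2,0,0,60],[0,0,0,-4.4,0,0,60],[0,0,0,-4.4,0,0,60],[0,0,0,-4.4,0,0,60],[0,0,0,-4.4,0,0,60],[0,0,0,0,0,0,60],[0,0,0,0,0,0,60]]'
python3 - <<'E'
from h import *
st()
im,d,W=cloud('wrist','w13.png'); rects(W,im,.07,.085,100); rects(W,im,.115,.14,60)
im,d,W=cloud('top','t4.png'); rects(W,im,.165,.185,50); rects(W,im,.13,.15,60);rects(W,im,.085,.11)
cv2.imwrite('pics/t4c.png',cv2.resize(im[140:380,110:510],(800,480)))
im,d,W=cloud('side'); rects(W,im,.16,.19,60)
E
```

```text
time_s: 41.95
tcp_pos: [0.4034, -0.3289, 0.0517]
eef_rot: [-90.5, 90.0, -30.5]
contact_force: [-0.3, -0.6, -0.0]
gripper_width: 0.0489
time_s: 42.65
tcp_pos: [0.4035, -0.3288, 0.2487]
eef_rot: [-74.3, 89.8, -14.3]
contact_force: [-0.2, 0.1, -0.6]
gripper_width: 0.0527
{'time_s': 42.65, 'joints': [-17.5634, 4.9682, -16.7322, -0.0102, -68.1317, -12.4419], 'tcp_pos': [0.4035, -0.3288, 0.2487], 'eef_rot': [-74.3388, 89.8318, -14.3478], 'contact_force': [-0.1811, 0.0859, -0.6459], 'gripper_width': 0.0527}
rect [ 82 170] [ 564.9 -469.9] [65. 37.] long 74.9 z 0.078 bgr [152 153 143]
rect [138 159] [ 524.7 -456.1] [58. 18.] long 68.9 z 0.078 bgr [195 197 190]
rect [322 214] [ 403.2 -328.6] [26. 25.] long 158.1 z 0.080 bgr [203 197 187]
rect [323 193] [633.8 -68.1] [50. 21.] long 96.0 z 0.174 bgr [144 146 140]
rect [292 202] [607.1  12.3] [51. 19.] long 6.7 z 0.173 bgr [150 152 145]
rect [298 233] [527.  -6.] [52. 21.] long 96.9 z 0.174 bgr [147 148 142]
rect [630 345] [ 266.3 -851.8] [147.  28.] long 173.0 z 0.176 bgr [48 49 47]
rect [322 196] [633.9 -67.7] [89. 57.] long 95.9 z 0.140 bgr [1
[... 674 characters left out ...]
 0.176 bgr [114 115 116]
rect [ 6 27] [-641.4 1362. ] [147.  42.] long 111.0 z 0.180 bgr [146 150 150]
rect [170  64] [ 51.  927.5] [46. 39.] long 6.2 z 0.176 bgr [23 29 37]
rect [78 75] [-269.1  867.4] [111.  32.] long 179.1 z 0.174 bgr [100 110 108]
rect [ 21 137] [-369.9  488.2] [317.  49.] long 88.9 z 0.175 bgr [ 95 104 102]
rect [158 201] [86.9 67.2] [116.  17.] long 68.4 z 0.177 bgr [40 41 41]
rect [358 203] [606.3   8.8] [53. 25.] long 2.5 z 0.170 bgr [166 175 174]
rect [328 209] [525.5  -8.2] [58. 20.] long 95.0 z 0.171 bgr [177 187 187]
rect [373 221] [631.5 -71.4] [59. 23.] long 96.7 z 0.171 bgr [169 179 179]
rect [118 238] [ 11.5 -76.1] [174.  87.] long 27.9 z 0.176 bgr [28 29 31]
```

View pics/t4c.png

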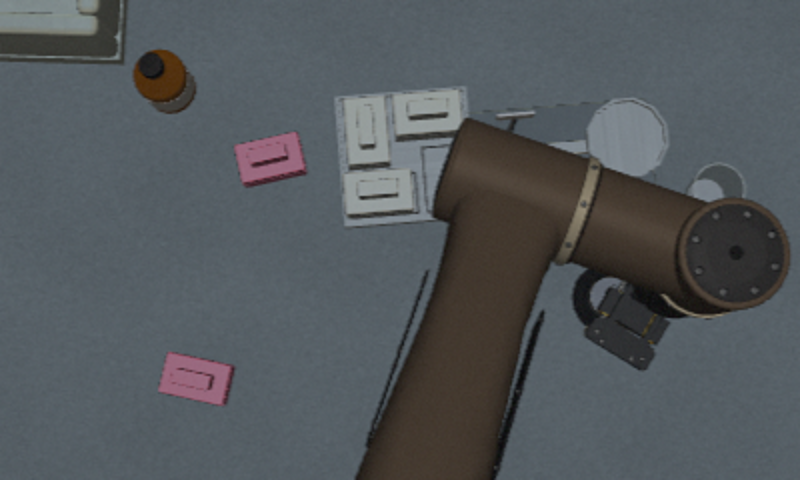

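View pics/w13.png

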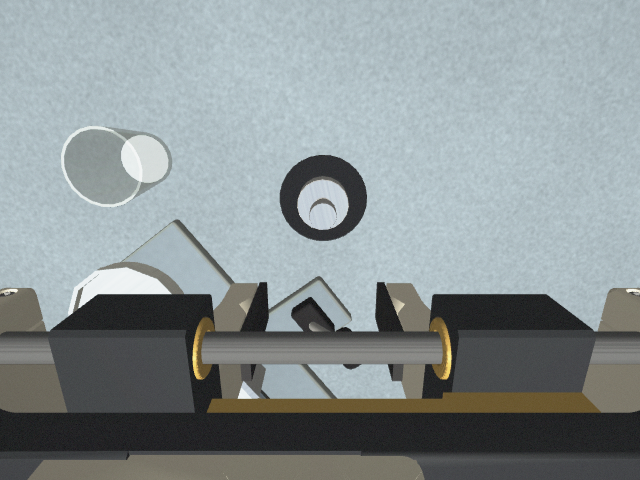

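Top view: the slot-4 box now reads y ≈ −6 mm instead of −13, so it was probably nudged along. I'll check it from close up.

Run:
```python
from h import *
p,R=go(.48,-.2,.28,170,vmax=40); go(.50,-.03,.28,180,p=p,R=R,vmax=40)
```

```text
to [ 0.48 -0.2   0.28] rows 4 each [-0.0873,0,0,-0.84,-0.56,3.73] | jaw now 150.0 j6 -12 turn 20.0 tilt [-0.002  0.001 -1.   ]
to [ 0.5  -0.03  0.28] rows 5 each [-0.0349,0,0,0.00,-0.04,3.43] | jaw now 170.0 j6 -12 turn 10.0 tilt [-0.002  0.001 -1.   ]
```

```bash
python3 -m creep '[[-0.087,0,0,-0.84,-0.56,3.73,60],[-0.087,0,0,-0.84,-0.56,3.73,60],[-0.087,0,0,-0.84,-0.56,3.73,60],[-0.087,0,0,-0.84,-0.56,3.73,60],[-0.035,0,0,0,0,3.4,60],[-0.035,0,0,0,0,3.4,60]]'
python3 -m creep '[[-0.035,0,0,0,0,3.4,60],[-0.035,0,0,0,0,3.4,60],[-0.035,0,0,0,0,3.4,60],[0,0,0,0,0,0,60],[0,0,0,0,0,0,60]]'
python3 - <<'E'
from h import *
st()
im,d,W=cloud('wrist','w14.png'); rects(W,im,.165,.185); rects(W,im,.13,.15);rects(W,im,.085,.107)
go(.527,-.0065,.147,6.4)
E
```

```text
time_s: 43.4
tcp_pos: [0.4912, -0.1315, 0.2798]
eef_rot: [100.0, 89.9, -176.0]
contact_force: [-0.1, 1.0, -0.3]
gripper_width: 0.0525
time_s: 43.9
tcp_pos: [0.4981, -0.0306, 0.28]
eef_rot: [107.5, 89.9, -162.5]
contact_force: [-0.4, -1.3, 0.1]
gripper_width: 0.0526
{'time_s': 43.9, 'joints': [19.0874, 1.9268, -15.911, -0.0037, -72.2926, -19.0224], 'tcp_pos': [0.4981, -0.0306, 0.28], 'eef_rot': [107.4698, 89.8696, -162.4663], 'contact_force': [-0.4372, -1.3199, 0.0885], 'gripper_width': 0.0526}
rect [141 185] [633.1 -67.3] [52. 21.] long 96.9 z 0.174 bgr [198 208 205]
rect [285 262] [526.4  -6. ] [52. 20.] long 96.5 z 0.174 bgr [211 220 218]
rect [189 282] [606.9  11. ] [52. 20.] long 4.4 z 0.174 bgr [198 208 206]
rect [167 173] [632.7 -67.3] [90. 56.] long 96.5 z 0.140 bgr [202 211 208]
rect [290 239] [526.4  -5.9] [90. 56.] long 96.5 z 0.140 bgr [214 223 220]
rect [205 255] [606.6  11.5] [90. 55.] long 6.4 z 0.140 bgr [200 209 207]
rect [257 157] [580.3 -39.7] [178. 178.] long 6.4 z 0.095 bgr [202 201 193]
to [ 0.527 -0.006  0.147] rows 4 each [-0.0279,0,0,3.33,-0.75,0.59] | jaw now 180.0 j6 -19 turn 6.4 tilt [-0.002 -0.001 -1.   ]
```

View pics/w14.png

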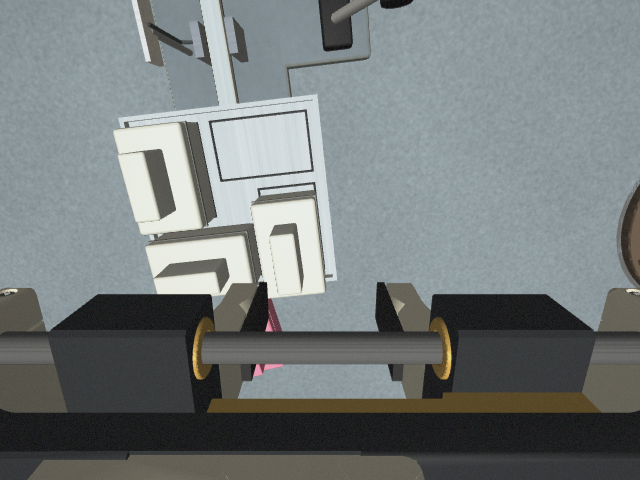

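Run:
```python
from h import *
st(); print(r.close_job())
```

```text
{'time_s': 43.95, 'joints': [19.0153, 1.918, -15.8992, 0.0012, -72.2976, -19.0188], 'tcp_pos': [0.4981, -0.0312, 0.2802], 'eef_rot': [109.5671, 89.8852, -160.436], 'contact_force': [-0.9556, -0.415, -0.3226], 'gripper_width': 0.0529}
the job is handed in; nothing more can be done
None
```

I did all the steps and handed the job in at about 44 s; it reported no verdict.

I laid the three white boxes in outlines 4, 2 and 3 and left the two pink look-alikes alone. With the weight on the pan I released the lever; the beam tipped pan-down and had been still for about 3 s when I arrested it. I then put the weight back on its rest.

**Last checks:**
- **Boxes in outlines 2 and 3:** they lie flat within about 2 mm of their outlines.
- **Box in outline 4:** it lies flat and straight but about 6.6 mm off centre. It was placed within about 1 mm and shifted along the outline before the release, while the gripper was at the weight. That is inside the 12 mm limit, so I left it.
- **Weight:** it stands upright within about 1 mm of the middle of its rest.
- **Lever and beam:** the lever is at the arrested end. The platform and pan sit at their arrested heights, about 95 mm, so the beam is level.
- **Bystanders:** the bottle and beaker look unmoved.

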